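# Open the drive guard and hang up the wheel

## Task

Swing the yellow guard of the drive station up and over past its balance point and let go, so that it stays open by itself. Then lift the blue wheel by its rim out of the leaning cradle and hang its rim in the J of the orange hook, so that it hangs there freely and at rest. Once the wheel is out the guard must not fall shut and the wheel must not touch the bench; leave the other things on the bench where they are.

Things in the scene. Friction and masses are not known exactly. Their poses are not given: they have to be found in the camera images.
- guard (a joint): hinge angle of the yellow barred guard over the wheel, rad: 0 closed (level), grows as its handle rises and swings over away from where it was; balances at 1.57 (upright), beyond that it falls open by itself to a stop at 1.95, before it falls shut. 0.5 kg, weight centre about 90 mm from the hinge; hinge almost free, no spring or catch.
- guard_handle (a point): middle of the guard's black round handle bar: 14 mm diameter, 110 mm long, parallel to the hinge, 182 mm from its axis, in the guard's plane; 40 mm free gap between bar and the guard's yellow end rail (10 mm thick). Arms at the bar's two ends. Axes turn with the guard; at angle 0 x points from handle to hinge, y along the bar, z up.
- guard_hinge (a point): middle of the hinge axis, fixed on the station, 153 mm above the bench. y is the hinge axis, x points level from the closed handle to the hinge (slantwise away from the robot and to its right), z up. The handle bar moves on a circle of 182 mm radius round it, upward and over to +x.
- station: fixed drive station: aluminium base 200 x 230 x 12 mm (x -80 to +120), origin at bench height, x towards the hinge (hinge at x +80 mm), z up. Carries a leaning cradle (back plate under the wheel's lower half only, V pads, cheeks close beside the rim at half height), hinge posts at x +80, y +-106 mm and guard rest posts at x -45, y +-106 mm, 146 mm high.
- wheel: blue wheel, 0.35 kg: 140 mm outside diameter, rim 16 mm wide along the axle, 12 mm thick radially (116 mm inside), hub 24 mm diameter; 8 mm spokes at 180, +60 and -60 degrees from z. Origin at its centre, x along the axle, z in the wheel plane to the top of the rim. Starts leaning 30 degrees from upright in the cradle, top towards the guard's handle side (the station's -x), +x face looking up.
- wheel_top (a point): middle of the rim's section at the wheel's top, 64 mm from the centre along the wheel's z (same axes as the wheel). The rim here is free on both flat faces for 60 mm either way, down to 50 mm below the top, once the guard is open; the closed guard lies about 6 mm above the rim.
- hook_stand: fixed stand with the J-hook: base plate 120 x 110 x 12 mm, steel post 18 mm diameter and 270 mm high at its origin (origin at bench height, z up); an orange arm of flat bar (16 mm wide across, 6 mm thick) leaves the post at 264 mm height towards -x and ends in an upturned J.
- hook_valley (a point): lowest point of the J on the flat bar's centre line, 240 mm above the bench, 100 mm from the post's axis; x points to the post, y across, z up. The J is a half circle of 24 mm radius in the x-z plane; its tip at x -24 mm ends 30 mm above this point, the arm to the post lies 24 mm above it. A hanging wheel's axle lies along x, its centre about 55 mm below this point.
- table: white bench top, surface at z = 0
- stack_light: fixed red, yellow and green signal light on a grey base 110 x 110 mm, 276 mm high, origin under its centre; stands on the other side of the station from the hook stand
- air_cylinder: pneumatic cylinder lying on the bench, 185 x 40 x 40 mm with its rod, black end caps; loose bystander, origin at its underside
- valve_block: aluminium valve block with two black coils, 90 x 40 x 75 mm high; loose bystander, origin at its underside
- screwdriver: green-handled screwdriver, 170 mm, lying; loose bystander, origin at its underside
- meter: grey hand meter lying on its back, 150 x 80 x 43 mm; loose bystander, origin at its underside
- oil: white bottle with red cap, 52 mm diameter, 130 mm high; loose bystander, origin at its underside
- tape_roll: yellow roll lying flat, 90 mm diameter, 25 mm high; loose bystander, origin at its underside
- switch_box: white box with a red and a green push button, 110 x 75 x 62 mm high; loose bystander, origin at its underside
There are look-alikes about, which are no part of the job. Of the things like the wheel, leave any that is white; of the rest the smaller one is meant.

How it is judged:
By the outcome, as a careful person would: the job done as asked, in the order asked, and still so for the second after the job is handed in, with the robot touching nothing.
It also fails if it takes over 61 s, if anything falls off the work surface, if the arm or the gripper's body presses on something with over 40 N, if the wrist force passes 120 N, or if a joint passes its speed limit or range.

## Robot

A 7-joint arm with a two-finger parallel gripper is mounted at the origin on the work surface. World frame = base frame: x ahead of the robot, y to its left, z up, the work surface at z = 0. Lengths are in m, angles in rad, forces in N, time in s.
With the tool pointing down it reaches from about 0.425 to 0.875 m from the base axis. Payload 4.7 kg.
Tool frame: the origin (TCP) lies midway between the tips of the shut fingers; the grasp point (between the pads) lies 19 mm behind it; z points along the fingers, y is the direction in which the jaws open and shut (so a half turn about z gives the same grasp; the last joint's range is limited). The gripper opens to 87 mm and grips with 3 to 60 N. Pads are 19 mm wide; open, the fingers measure 117 mm over their backs; the gripper's body (75 mm by 190 mm) begins 51 mm behind the grasp point.
Start: joints at [-1.28, 0.321, -0.07, 1.45, 0.023, 1.371, -0.057], TCP at [0.178, 0.625, 0.223] pointing down, gripper open.
Joint ranges: [-2.86, 2.86], [-0.3, 2.09], [-1.38, 1.24], [0.06, 2.45], [-1.56, 4.7], [0.09, 2.05], [-2.69, 2.69]. Speed limits (rad/s): [2.57, 2.57, 3.14, 3.14, 3.14, 3.14, 3.14].

## Interface

Orientations are given as a rotation vector (axis times angle).
In Python, from bench import ctrl, optics gives the robot as it stands. The module is installed in compiled form; this text tells all that it offers.
- The arm moves only by the tool step_arm, never from a script. Its argument "deltas" is a list of rows, each a list of 7 numbers: the turn, a rotation vector about the tool's x, y, z in degrees, then the shift along the tool's x, y, z in mm, then the finger opening in mm, from 0 to 87. A call has exactly 8 rows; each row is the pose to reach, as a shift and turn from the pose commanded when the call began, along the tool's axes at that moment; what a row does not reach only later rows make up. A row lasts 1/8 s, in which the tool goes at most 62.5 mm and 10.7 degrees, less where a joint would pass 70% of its speed; a pose out of reach is approached as far as the arm can. A call with a gripper value outside its range is refused whole. The fingers move at their own pace and stop on an object; "newtons" is the grip in N (left out, the last holds). Time passes only in rows, so rows that repeat a pose let the fingers close, or fill a call up. It gives the time, the measured TCP pose, the force and the opening at its end, in the units of the state.
- ctrl.get_state(): the state, without advancing time (a new reading comes with each control period).
- optics.get_image(name): name is "scene" or "top"; returns the picture (384x512x3 uint8, red, green, blue); there is no depth.
- optics.get_calibration(name): a dict with "K" (3x3 intrinsics, pixels), "k1" (the pictures are not rectified: a ray, as slopes to the right and down, at radius r is drawn at 1 + k1 r^2 times it, then the intrinsics apply), "R" (3x3) and "t" (3): a world point X has camera coordinates R X + t. Camera axes: x right, y down, z forward; pixel columns grow to the right and rows downward; lengths in m; the calibration is good to about 2 mm. A picture is of the moment at which its call begins. get_calibration takes no time and is no camera call.
- ctrl.close_job(): hands the job in, once; it reports no verdict.
The state is a dict: "time": time; "joint_positions": joint angles; "qd": joint speeds; "joint_torque": joint torques, N m; "position": TCP position; "tool_rot": TCP orientation; "ft_force": force on the tool from outside, world axes, zero at the start; "torque": the same for the moment, N m; "grip_width": opening from 0.0 (shut) to 1.0 (fully open).
Only numpy, scipy, OpenCV 4.12 (cv2) and the standard library are available. Lean on these libraries where they do the work, as an engineer would, in place of code of your own. Each camera call takes 0.05 s, during which the arm holds its last target.

## Working session

There is one attempt and no reset: what is moved stays moved. The work goes in short steps, Python scripts to look and compute and a tool call to move; the robot and the scene stay as the last step left them, time stands still between calls to the robot, and variables do not carry over. Pictures are saved under pics/ and viewed, and the job is handed in when it is done.

Besides the shell and the picture viewer there is one more tool, called after ">>>" by a JSON object that holds its "name" and its "arguments". step_arm: Moves the arm, as the interface text tells. Its arguments: {"type":"object","properties":{"deltas":{"type":"array"},"newtons":{"type":"number"}},"required":["deltas"]}

```bash
mkdir -p pics; ls
python3 - <<'E'
from bench import ctrl, optics
import cv2, numpy as np
np.set_printoptions(precision=4,suppress=True)
s=ctrl.get_state()
for k,v in s.items(): print(k,v)
for n in("scene","top"):
    c=optics.get_calibration(n); print(n,c)
    im=optics.get_image(n); cv2.imwrite(f"pics/{n}0.png",im[:,:,::-1]); 
    cv2.imwrite(f"pics/{n}0b.png",cv2.resize(im[:,:,::-1],(800,600),interpolation=cv2.INTER_CUBIC))
E
```

```text
pics
time 0.0
joint_positions [-1.2799  0.3218 -0.0701  1.4517  0.0226  1.3708 -0.0569]
qd [ 0.0004 -0.0009 -0.001  -0.0004  0.0013 -0.0006  0.0021]
joint_torque [ -0.0003 -49.1294  -0.4042 -31.2535  -0.0639   0.0433   0.0002]
position [0.1775 0.6247 0.2215]
tool_rot [-0.4334 -3.1114  0.0029]
ft_force [0.1051 0.2666 0.3852]
torque [ 0.0091 -0.0059 -0.0395]
grip_width 0.998654454208609
scene {'K': array([[436.0145,   0.    , 242.0248],
       [  0.    , 436.0145, 188.8315],
       [  0.    ,   0.    ,   1.    ]]), 'k1': -0.011946202904259596, 'R': array([[-0.8689,  0.4947,  0.0186],
       [ 0.3571,  0.6525, -0.6684],
       [-0.3428, -0.5741, -0.7436]]), 't': array([ 0.466 , -0.1059,  1.595 ])}
top {'K': array([[354.2093,   0.    , 256.9955],
       [  0.    , 354.2093, 195.3917],
       [  0.    ,   0.    ,   1.    ]]), 'k1': -0.07388135987057858, 'R': array([[-0.0134, -0.9996,  0.0233],
       [-0.9911,  0.0102, -0.1326],
       [ 0.1323, -0.0249, -0.9909]]), 't': array([0.0109, 0.581 , 0.9207])}
```

View pics/scene0b.png

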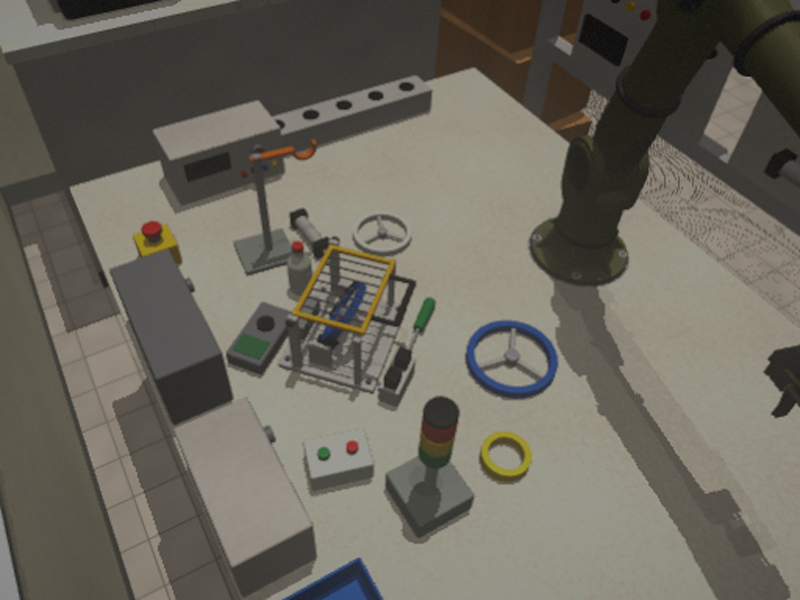

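View pics/top0b.png

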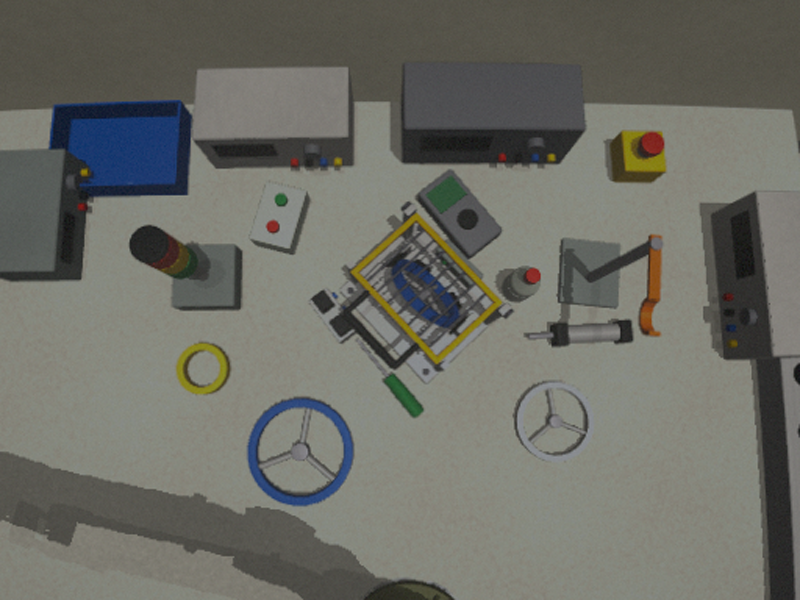

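```bash
cat > h.py <<'E'
import numpy as np, cv2
from bench import ctrl, optics
from scipy.spatial.transform import Rotation as Rot
from scipy.optimize import least_squares
np.set_printoptions(precision=4,suppress=True)
C={n:optics.get_calibration(n) for n in("scene","top")}
def proj(n,X):
    c=C[n];p=np.atleast_2d(X)@c["R"].T+c["t"];s=p[:,:2]/p[:,2:];r2=(s**2).sum(1,keepdims=True)
    s=s*(1+c["k1"]*r2);return s@c["K"][:2,:2].T+c["K"][:2,2]
def ray(n,uv):
    c=C[n];d=(np.asarray(uv,float)-c["K"][:2,2])/np.diag(c["K"])[:2];s=d.copy()
    for _ in range(20): s=d/(1+c["k1"]*(s@s))
    o=-c["R"].T@c["t"];v=c["R"].T@np.array([s[0],s[1],1]);return o,v/np.linalg.norm(v)
def onz(n,uv,z):
    o,v=ray(n,uv);return o+v*(z-o[2])/v[2]
def tri(uvs,uvt):
    A=np.zeros((3,3));b=np.zeros(3);L=[]
    for n,uv in(("scene",uvs),("top",uvt)):
        o,v=ray(n,uv);P=np.eye(3)-np.outer(v,v);A+=P;b+=P@o;L.append((o,P))
    X=np.linalg.solve(A,b);return X,[np.linalg.norm(P@(X-o)) for o,P in L]
def snap(n,name,box=None,f=1):
    im=optics.get_image(n)[:,:,::-1];cv2.imwrite(f"pics/{name}_full.png",im)
    if box: crop(im,name,box,f)
    return im
def crop(im,name,box,f):
    x0,y0,x1,y1=box;cv2.imwrite(f"pics/{name}.png",cv2.convertScaleAbs(cv2.resize(im[y0:y1,x0:x1],None,fx=f,fy=f,interpolation=cv2.INTER_CUBIC),alpha=1.4))
E
python3 - <<'E'
from h import *
crop(cv2.imread("pics/top0.png"),"tc0",(190,120,350,240),5)
crop(cv2.imread("pics/scene0.png"),"sc0",(150,150,310,270),5)
E
```

```text
(no output)
```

View pics/tc0.png

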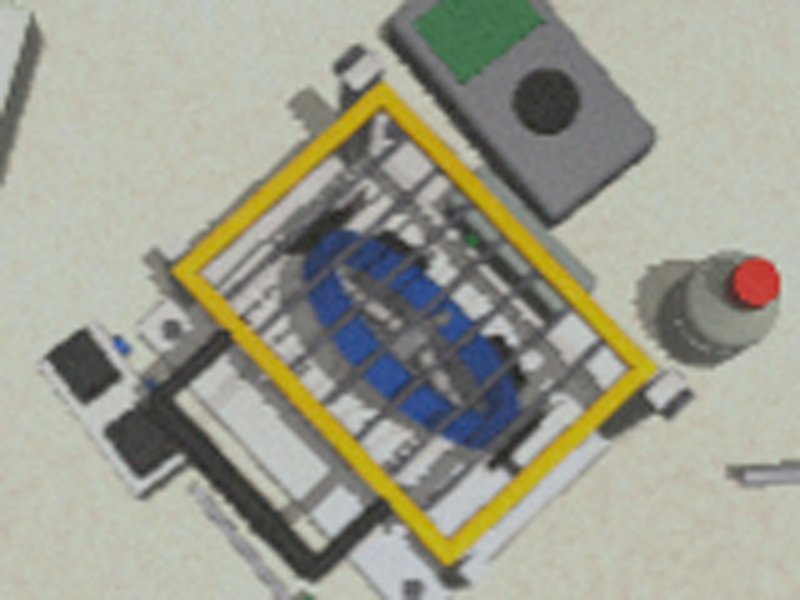

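View pics/sc0.png

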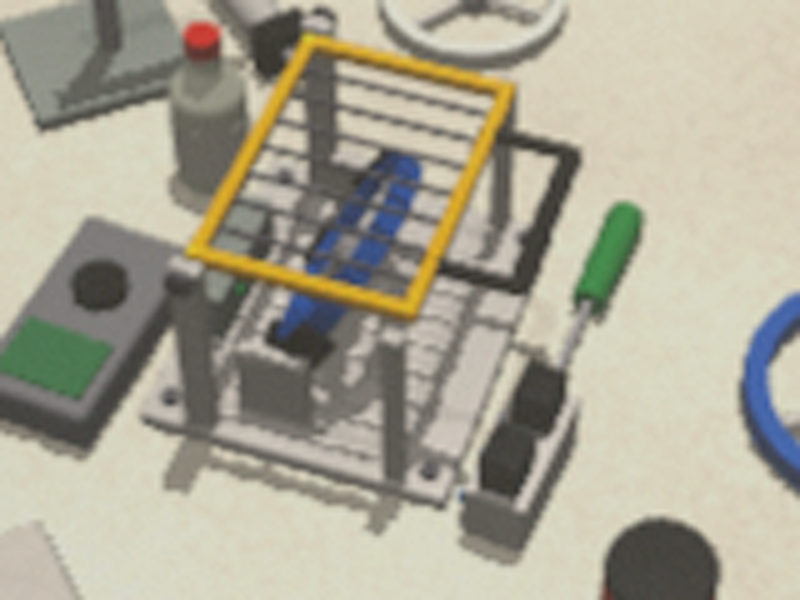

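Run:
```python
from h import *
def quad(n,box):
    im=cv2.imread(f"pics/{n}0.png");hsv=cv2.cvtColor(im,cv2.COLOR_BGR2HSV)
    m=cv2.inRange(hsv,(18,130,80),(35,255,255));x0,y0,x1,y1=box
    k=np.zeros_like(m);k[y0:y1,x0:x1]=m[y0:y1,x0:x1]
    k=cv2.morphologyEx(k,cv2.MORPH_CLOSE,np.ones((3,3)))
    cs,_=cv2.findContours(k,cv2.RETR_EXTERNAL,cv2.CHAIN_APPROX_NONE);c=max(cs,key=cv2.contourArea)
    a=cv2.approxPolyDP(cv2.convexHull(c),6,True)[:,0].astype(float)
    # refine by line fit
    P=c[:,0].astype(float);L=[]
    for i in range(len(a)):
        p,q=a[i],a[(i+1)%len(a)];d=(q-p)/np.linalg.norm(q-p);t=(P-p)@d;e=np.abs((P-p)@[-d[1],d[0]])
        s=P[(e<3)&(t>5)&(t<np.linalg.norm(q-p)-5)]
        vx,vy,xx,yy=cv2.fitLine(s.astype(np.float32),cv2.DIST_HUBER,0,.01,.01).ravel();L.append(np.cross([xx,yy,1],[xx+vx,yy+vy,1]))
    o=[]
    for i in range(len(L)):
        x=np.cross(L[i-1],L[i]);o.append(x[:2]/x[2])
    return np.array(o)
qt=quad("top",(200,120,340,240));qs=quad("scene",(180,150,260,220))
print(qt);print(qs)
# order: guess by nearest onz .16
Pt=[onz("top",q,.158) for q in qt];Ps=[onz("scene",q,.158) for q in qs]
for a,p in zip(qt,Pt):
    j=np.argmin([np.linalg.norm(p-s) for s in Ps]);X,e=tri(qs[j],a);print(a,qs[j],p,Ps[j],X,e)
```

```text
[[266.019  135.7623]
 [320.993  193.3917]
 [278.7765 232.3889]
 [223.8747 173.5796]]
[[210.6196 156.9367]
 [252.8259 166.3501]
 [232.0699 213.139 ]
 [186.5242 200.9188]]
[266.019  135.7623] [186.5242 200.9188] [ 0.7111 -0.0169  0.158 ] [ 0.7137 -0.0137  0.158 ] [ 0.7124 -0.0171  0.1537] [np.float64(4.308974642301965e-05), np.float64(4.3089746423086934e-05)]
[320.993  193.3917] [210.6196 156.9367] [ 0.5684 -0.1458  0.158 ] [ 0.572  -0.1417  0.158 ] [ 0.5693 -0.1471  0.1522] [np.float64(0.00016361242216185692), np.float64(0.00016361242216178068)]
[278.7765 232.3889] [252.8259 166.3501] [ 0.4773 -0.0428  0.158 ] [ 0.4772 -0.0428  0.158 ] [ 0.4772 -0.0428  0.158 ] [np.float64(4.0638278497719684e-05), np.float64(4.063827849777953e-05)]
[223.8747 173.5796] [232.0699 213.139 ] [0.6184 0.0853 0.158 ] [0.6215 0.0877 0.158 ] [0.6196 0.0853 0.154 ] [np.float64(0.0004989117040160807), np.float64(0.0004989117040159179)]
```

Run:
```python
from h import *
for n in C: print(n,-C[n]["R"].T@C[n]["t"])
crop(cv2.imread("pics/top0.png"),"tc1",(345,140,445,225),7)
crop(cv2.imread("pics/scene0.png"),"sc1",(140,80,220,180),6)
a=np.deg2rad(-48);x=np.array([np.cos(a),np.sin(a),0]);y=np.array([-x[1],x[0],0]);z=np.array([0,0,1.])
H=np.array([.6382,-.079,.153]);O=H-.08*x-[0,0,.153]
B=H-.182*x
print("handle",B)
for n,b,f,nm in(("top",(190,120,350,240),5,"tc2"),("scene",(150,150,310,270),5,"sc2")):
    im=cv2.imread(f"pics/{n}0.png");pts=[]
    pts+=[B+s*.055*y for s in(-1,0,1)]+[H+s*.106*y for s in(-1,0,1)]
    pts+=[O+sx*x+sy*y+.012*z for sx in(-.08,.12) for sy in(-.115,.115)]
    p=proj(n,np.array(pts));c=cv2.convertScaleAbs(cv2.resize(im[b[1]:b[3],b[0]:b[2]],None,fx=f,fy=f),alpha=1.4)
    for q in p: cv2.circle(c,tuple(((q-b[:2])*f+f/2).astype(int)),4,(255,0,255),-1)
    cv2.imwrite(f"pics/{nm}.png",c)
```

```text
scene [0.9895 0.7542 1.1065]
top [0.4542 0.0279 0.9891]
handle [0.5164 0.0563 0.153 ]
```

View pics/tc1.png

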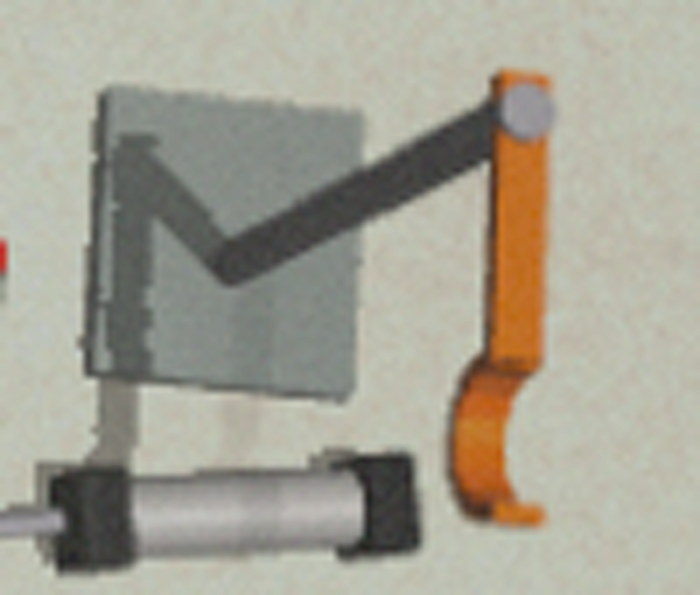

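View pics/sc1.png

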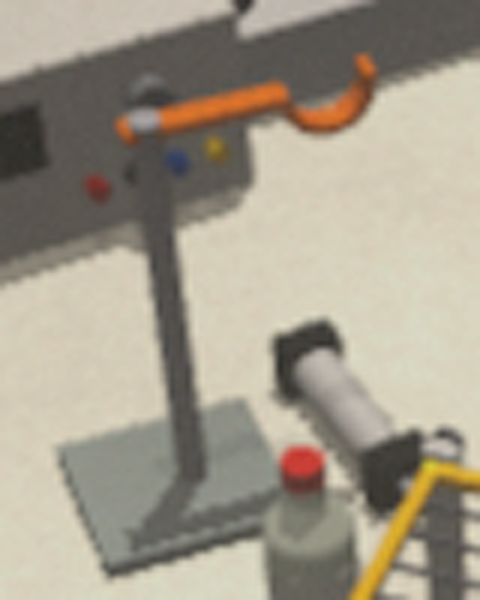

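View pics/tc2.png

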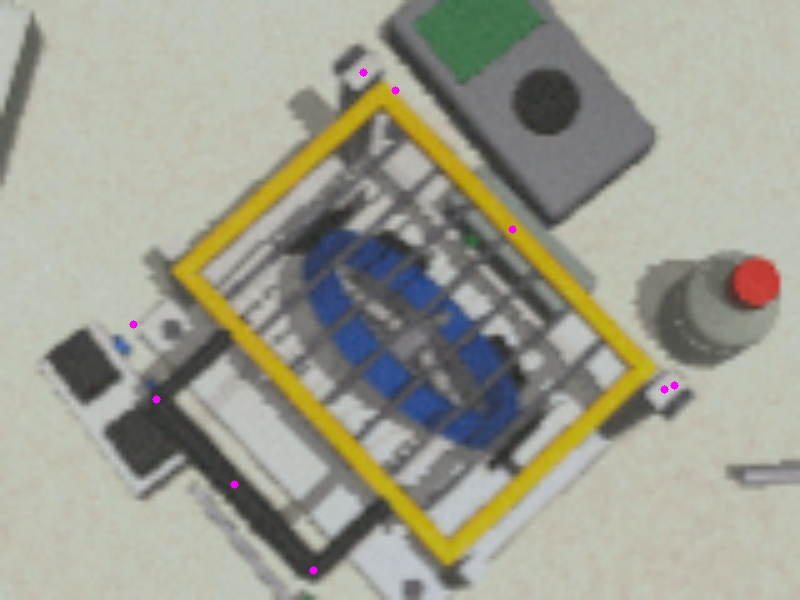

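View pics/sc2.png

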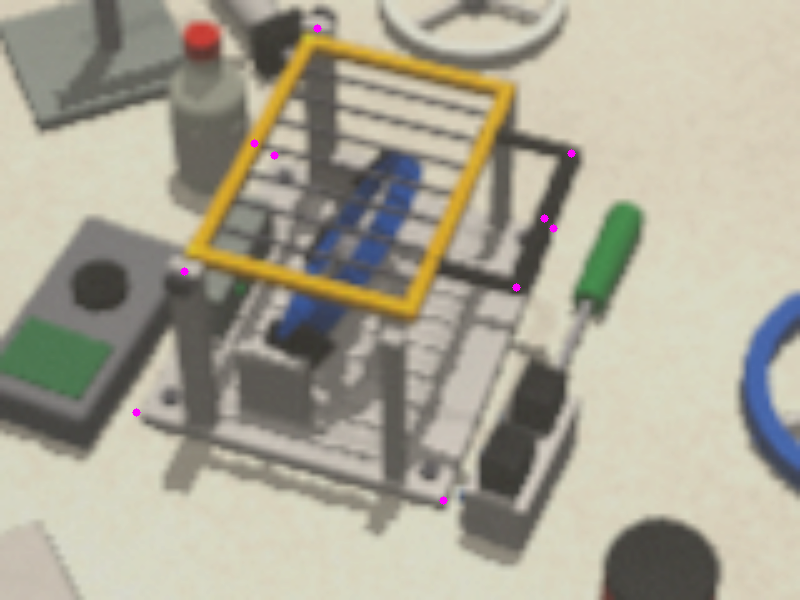

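Run:
```python
from h import *
im=cv2.imread("pics/top0.png")
pt=onz("top",(345+525/7-.5,140+110/7-.5),.27)
ps=onz("scene",(140+147/6,80+118/6),.27); print("posttop",pt,ps)
X,e=tri((140+190/6-.5,80+470/6-.5),(345+230/7-.5,140+268/7-.5));print("postbase",X,e,onz("top",(345+230/7-.5,140+268/7-.5),.012),onz("scene",(140+190/6-.5,80+470/6-.5),.012))
# arm edges on top surface z .267 from orange mask: rows with arm
hsv=cv2.cvtColor(im,cv2.COLOR_BGR2HSV);m=cv2.inRange(hsv,(5,130,60),(17,255,255));m[:, :400]=0;m[:,440:]=0
for r in range(148,217,3):
    c=np.flatnonzero(m[r]);
    if len(c): print(r,c.min(),c.max(), onz("top",(c.max()+.5,r),.267)[:2])
# tip
for nm,uv,z in(("tip far right",(345+545/7-.5,140+515/7-.5),.27),("arm end R",(345+540/7-.5,140+365/7-.5),.267),("arm R near post",(345+550/7-.5,140+78/7-.5),.267)): print(nm,onz("top",uv,z))
print("sc tip",onz("scene",(140+365/6,80+58/6),.27))
for nm,uv in(("stack",(205/1.5625,277/1.5625)),("oil",(520/1.5625,285/1.5625)),("cyl",(590/1.5625,333/1.5625))): print(nm,onz("top",uv,0))
```

```text
posttop [ 0.6334 -0.3393  0.27  ] [ 0.6312 -0.3367  0.27  ]
postbase [ 0.6331 -0.3418  0.0118] [np.float64(0.0016385870406076925), np.float64(0.0016385870406075737)] [ 0.6317 -0.3406  0.012 ] [ 0.6342 -0.3431  0.012 ]
151 416 422 [ 0.6435 -0.3484]
160 415 422 [ 0.6236 -0.3467]
163 415 422 [ 0.617  -0.3462]
166 416 422 [ 0.6104 -0.3456]
169 416 422 [ 0.6039 -0.3451]
172 416 422 [ 0.5974 -0.3445]
175 415 422 [ 0.5908 -0.344 ]
178 415 422 [ 0.5843 -0.3435]
181 415 422 [ 0.5779 -0.343 ]
184 415 422 [ 0.5714 -0.3424]
187 415 421 [ 0.565  -0.3397]
190 415 421 [ 0.5585 -0.3392]
193 412 419 [ 0.5522 -0.3343]
196 411 417 [ 0.5458 -0.3294]
199 410 417 [ 0.5394 -0.3289]
202 410 416 [ 0.5331 -0.3262]
205 410 416 [ 0.5267 -0.3258]
208 410 416 [ 0.5204 -0.3253]
211 412 418 [ 0.514  -0.3292]
214 416 421 [ 0.5076 -0.3354]
tip far right [ 0.5093 -0.3359  0.27  ]
arm end R [ 0.555  -0.3392  0.267 ]
arm R near post [ 0.6443 -0.3498  0.267 ]
sc tip [ 0.5073 -0.3306  0.27  ]
stack [0.6419 0.3598 0.    ]
oil [ 0.6215 -0.214   0.    ]
cyl [ 0.5318 -0.3397  0.    ]
```

```bash
cat >> h.py <<'E'
def pose():
    s=ctrl.get_state();return np.array(s["position"]),Rot.from_rotvec(s["tool_rot"])
def Rt(az,tilt=0,az_t=None):
    """tool y horizontal at azimuth az; tool z down, tilted by tilt (deg) towards +y_dir (in y-z plane)"""
    a,t=np.deg2rad(az),np.deg2rad(tilt);h=np.array([np.cos(a),np.sin(a),0]);u=np.array([0,0,1.])
    z=np.sin(t)*h-np.cos(t)*u;y=np.cos(t)*h+np.sin(t)*u;x=np.cross(y,z);return Rot.from_matrix(np.c_[x,y,z])
def rel(p,R,p0=None,R0=None):
    if p0 is None:p0,R0=pose()
    return np.r_[np.rad2deg((R0.inv()*R).as_rotvec()),1000*R0.inv().apply(np.array(p)-p0)]
def show(targets,p0=None,R0=None):
    if p0 is None:p0,R0=pose()
    for p,R in targets: print(list(map(float,np.round(rel(p,R,p0,R0),1))))
E
python3 - <<'E'
from h import *
for uvs in [((105,90),(360,112)),((88,372),(350,400)),((105,90),(88,372)),((360,112),(350,400))]:
    P=[onz("top",(345+u/7-.5,140+v/7-.5),.012) for u,v in uvs];d=P[1]-P[0];print(np.rad2deg(np.arctan2(d[1],d[0])),np.linalg.norm(d))
R=Rt(-48);print(R.as_matrix())
p0,R0=pose();show([((.5165,.0563,.26),R)]);rv=rel((.5165,.0563,.26),R)[:3]
p1=np.array((.5165,.0563,.26))
show([(p0+(p1-p0)*k/16,R0*Rot.from_rotvec(np.deg2rad(rv*k/16))) for k in range(1,17)])
E
```

```text
-95.03147043473483 0.10760045156564117
-96.6155452690898 0.10876422948064358
173.43042388137786 0.11747690644852206
174.00240580344288 0.12045835986887717
[[ 0.7431  0.6691  0.    ]
 [ 0.6691 -0.7431  0.    ]
 [ 0.      0.     -1.    ]]
[-0.1, 0.1, 122.1, -481.4, -454.3, -37.6]
[-0.0, 0.0, 7.6, -30.1, -28.4, -2.4]
[-0.0, 0.0, 15.3, -60.2, -56.8, -4.7]
[-0.0, 0.0, 22.9, -90.3, -85.2, -7.1]
[-0.0, 0.0, 30.5, -120.4, -113.6, -9.4]
[-0.0, 0.0, 38.2, -150.4, -142.0, -11.8]
[-0.0, 0.0, 45.8, -180.5, -170.4, -14.1]
[-0.0, 0.0, 53.4, -210.6, -198.7, -16.5]
[-0.0, 0.1, 61.1, -240.7, -227.1, -18.8]
[-0.0, 0.1, 68.7, -270.8, -255.5, -21.2]
[-0.0, 0.1, 76.3, -300.9, -283.9, -23.5]
[-0.0, 0.1, 84.0, -331.0, -312.3, -25.9]
[-0.0, 0.1, 91.6, -361.1, -340.7, -28.2]
[-0.0, 0.1, 99.2, -391.2, -369.1, -30.6]
[-0.0, 0.1, 106.9, -421.2, -397.5, -32.9]
[-0.1, 0.1, 114.5, -451.3, -425.9, -35.3]
[-0.1, 0.1, 122.1, -481.4, -454.3, -37.6]
```

>>> {"name": "step_arm", "arguments": {"deltas": [[0, 0, 7.6, -30, -28, -2], [0, 0, 15.3, -60, -57, -5], [0, 0, 22.9, -90, -85, -7], [0, 0, 30.5, -120, -114, -9], [0, 0, 38.2, -150, -142, -12], [0, 0, 45.8, -180, -170, -14], [0, 0, 53.4, -210, -199, -16], [0, 0, 61, -240, -227, -19]]}}

```text
schema error: expected 7 numbers
```

>>> {"name": "step_arm", "arguments": {"deltas": [[0, 0, 7.6, -30, -28, -2, 34], [0, 0, 15.3, -60, -57, -5, 34], [0, 0, 22.9, -90, -85, -7, 34], [0, 0, 30.5, -120, -114, -9, 34], [0, 0, 38.2, -150, -142, -12, 34], [0, 0, 45.8, -180, -170, -14, 34], [0, 0, 53.4, -210, -199, -16, 34], [0, 0, 61, -240, -227, -19, 34]]}}

```text
time: 1.1
position: [0.3468, 0.3398, 0.2412]
tool_rot: [-1.958, -2.457, 0.001]
ft_force: [-0.3, -0.2, 0.3]
grip_width: 0.393
```

Run:
```python
from h import *
s=ctrl.get_state();print(s["joint_positions"],s["position"],s["tool_rot"],s["grip_width"])
show([((.5165,.0563,.26),Rt(-48))])
```

```text
[-1.0289 -0.0435  0.1936  1.8233  0.0085  1.3617 -0.6122] [0.3468 0.3398 0.2412] [-1.958  -2.4567  0.001 ] 0.3926295096971306
[-0.0, 0.0, 60.9, -314.2, 102.1, -18.7]
```

>>> {"name": "step_arm", "arguments": {"deltas": [[0, 0, 8, -40, 13, -3, 34], [0, 0, 16, -80, 26, -6, 34], [0, 0, 24, -120, 39, -8, 34], [0, 0, 32, -160, 52, -10, 34], [0, 0, 40, -200, 65, -12, 34], [0, 0, 48, -245, 80, -15, 34], [0, 0, 56, -285, 93, -17, 34], [0, 0, 60.9, -314, 102, -19, 34]]}}

```text
time: 2.1
position: [0.5177, 0.0568, 0.2604]
tool_rot: [2.933, 1.125, -0.0]
ft_force: [0.9, 0.6, 0.2]
grip_width: 0.391
```

Run:
```python
from h import *
s=ctrl.get_state();print(s["joint_positions"],s["position"],s["tool_rot"],s["grip_width"])
show([((.5165,.0563,.134),Rt(-48))])
snap("top","t1",(190,120,350,240),5)
```

```text
[-0.685   0.0176  0.5355  1.7284 -0.0091  1.3983 -0.9862] [0.5177 0.0568 0.2604] [ 2.9332  1.1251 -0.0005] 0.39098246238101836
[-0.0, 0.0, -0.0, -1.2, -0.4, 126.4]
```

View pics/t1.png

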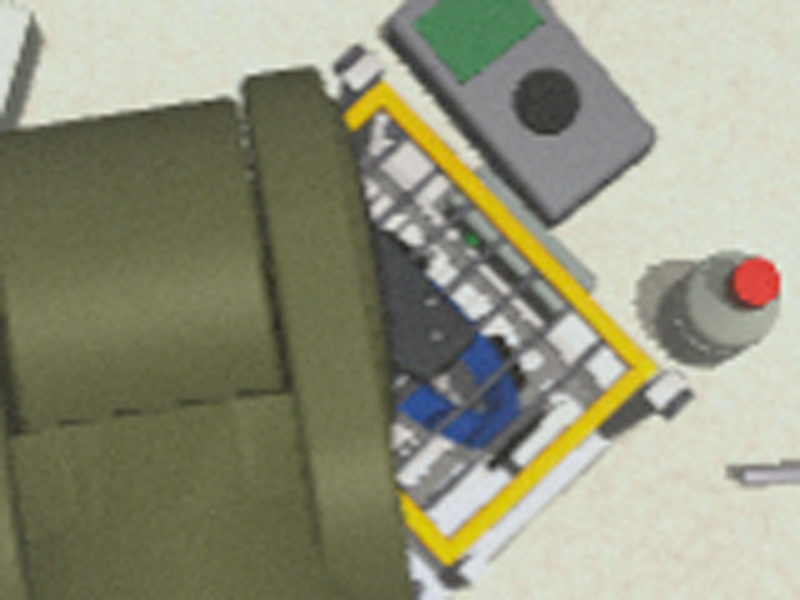

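>>> {"name": "step_arm", "arguments": {"deltas": [[0, 0, 0, -1, 0, 12, 34], [0, 0, 0, -1, 0, 25, 34], [0, 0, 0, -1, 0, 37, 34], [0, 0, 0, -1, 0, 50, 34], [0, 0, 0, -1, 0, 62, 34], [0, 0, 0, -1, 0, 75, 34], [0, 0, 0, -1, 0, 88, 34], [0, 0, 0, -1, 0, 90, 34]]}}

```text
time: 3.15
position: [0.5158, 0.0579, 0.1694]
tool_rot: [-2.93, -1.132, 0.003]
ft_force: [-0.2, -0.2, -0.2]
grip_width: 0.389
```

Run:
```python
from h import *
show([((.5165,.0563,.134),Rt(-48))])
snap("scene","s1",(150,130,310,250),5)
```

```text
[-0.0, 0.1, 0.2, -0.5, 1.7, 35.4]
```

View pics/s1.png

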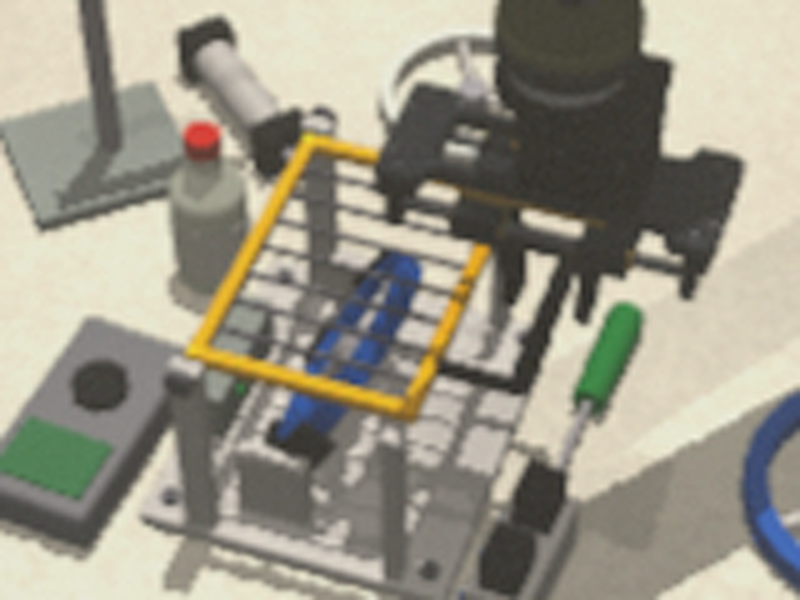

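>>> {"name": "step_arm", "arguments": {"deltas": [[0, 0, 0, 0, 1, 9, 34], [0, 0, 0, 0, 1.5, 18, 34], [0, 0, 0, 0, 1.5, 27, 34], [0, 0, 0, 0, 1.5, 34, 34], [0, 0, 0, 0, 1.5, 34, 34], [0, 0, 0, 0, 1.5, 34, 5], [0, 0, 0, 0, 1.5, 34, 5], [0, 0, 0, 0, 1.5, 34, 5]], "newtons": 15}}

```text
time: 4.2
position: [0.5177, 0.057, 0.1368]
tool_rot: [-2.931, -1.132, -0.001]
ft_force: [-1.0, 0.8, 0.8]
grip_width: 0.153
```

Run:
```python
from h import *
s=ctrl.get_state();print(s["position"],s["ft_force"],s["torque"],s["grip_width"]*87)
snap("scene","s2",(150,130,310,250),5)
```

```text
[0.5177 0.057  0.1368] [-0.9995  0.8022  0.8359] [-0.0811  0.0889  0.0429] 13.350849763307716
```

View pics/s2.png

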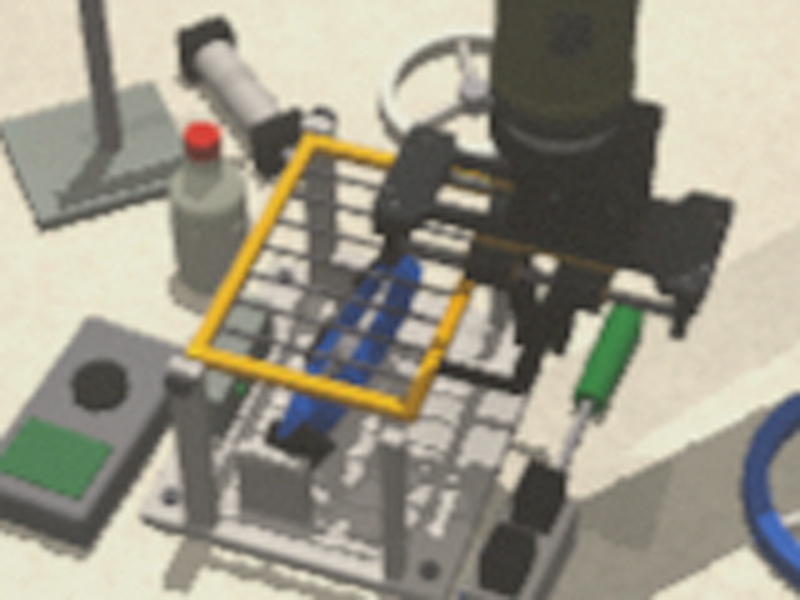

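Run:
```python
import numpy as np
for t in (5,11,18,25,32,39,46,53): print(t,round(182*(1-np.cos(np.radians(t))),1),round(-182*np.sin(np.radians(t)),1))
```

```text
5 0.7 -15.9
11 3.3 -34.7
18 8.9 -56.2
25 17.1 -76.9
32 27.7 -96.4
39 40.6 -114.5
46 55.6 -130.9
53 72.5 -145.4
```

>>> {"name": "step_arm", "arguments": {"deltas": [[0, 0, 0, 0, 0.7, -16, 5], [0, 0, 0, 0, 3.3, -34.7, 5], [0, 0, 0, 0, 9, -56, 5], [0, 0, 0, 0, 17, -77, 5], [0, 0, 0, 0, 27.7, -96.5, 5], [0, 0, 0, 0, 40.6, -114.5, 5], [0, 0, 0, 0, 55.6, -131, 5], [0, 0, 0, 0, 72.5, -145.5, 5]]}}

```text
time: 5.25
position: [0.5631, 0.0069, 0.2843]
tool_rot: [-2.921, -1.134, 0.007]
ft_force: [-9.2, 5.3, 8.5]
grip_width: 0.16
```

Run:
```python
from h import *
s=ctrl.get_state();print(s["position"],s["ft_force"],s["torque"],s["grip_width"]*87)
a=np.deg2rad(-48);x=np.array([np.cos(a),np.sin(a),0]);H=np.array([.6382,-.079,.153])
d=s["position"]+[0,0,.019]-H;print("rad",d@x,d[2],np.hypot(d@x,d[2]),np.degrees(np.arctan2(d[2],-d@x)))
for t in (61,69,77,84,91,98,105,108): print(t,round(182*(np.cos(np.radians(53))-np.cos(np.radians(t))),1),round(-182*(np.sin(np.radians(t))-np.sin(np.radians(53))),1))
snap("scene","s3",(150,60,310,250),3)
```

```text
[0.5631 0.0069 0.2843] [-9.2366  5.3332  8.5026] [ 1.2651  2.3834 -0.0161] 13.901764590275123
rad -0.11411170003391709 0.15025877991344241 0.18867745235111427 52.785709952328
61 21.3 -13.8
69 44.3 -24.6
77 68.6 -32.0
84 90.5 -35.7
91 112.7 -36.6
98 134.9 -34.9
105 156.6 -30.4
108 165.8 -27.7
```

View pics/s3.png

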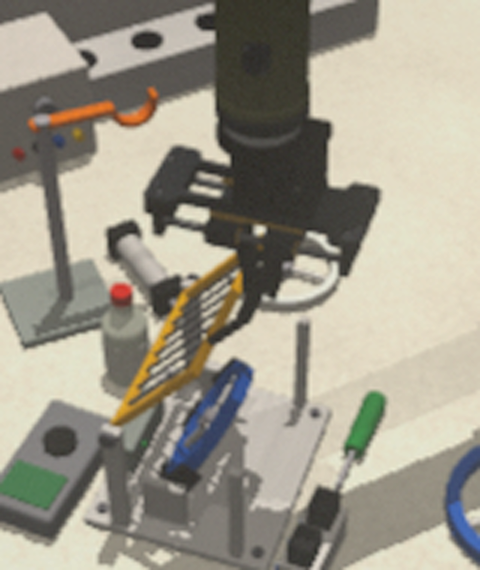

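>>> {"name": "step_arm", "arguments": {"deltas": [[0, 0, 0, 0, 22, -12, 5], [0, 0, 0, 0, 46, -21, 5], [0, 0, 0, 0, 70, -28, 5], [0, 0, 0, 0, 92, -31, 5], [0, 0, 0, 0, 114, -32, 5], [0, 0, 0, 0, 136, -30, 5], [0, 0, 0, 0, 157, -26, 5], [0, 0, 0, 0, 164, -24, 5]]}}

```text
time: 6.3
position: [0.6782, -0.1188, 0.3085]
tool_rot: [2.928, 1.131, 0.006]
ft_force: [3.3, -0.2, 5.4]
grip_width: 0.152
```

Run:
```python
from h import *
s=ctrl.get_state();print(s["position"],s["ft_force"],s["torque"],s["grip_width"]*87,s["joint_positions"])
a=np.deg2rad(-48);x=np.array([np.cos(a),np.sin(a),0]);H=np.array([.6382,-.079,.153])
d=s["position"]+[0,0,.019]-H;print("rad",d@x,d[2],np.hypot(d@x,d[2]),np.degrees(np.arctan2(d[2],-d@x)))
snap("scene","s4",(130,40,310,250),3)
```

```text
[ 0.6782 -0.1188  0.3085] [ 3.3118 -0.228   5.4115] [-0.0216 -0.405  -0.0037] 13.217216148595446 [-0.3182  0.4309  0.6707  1.2254 -0.2635  1.5659 -0.5272]
rad 0.05633768785179348 0.17446747469292387 0.1833380342378857 107.8959046702693
```

View pics/s4.png

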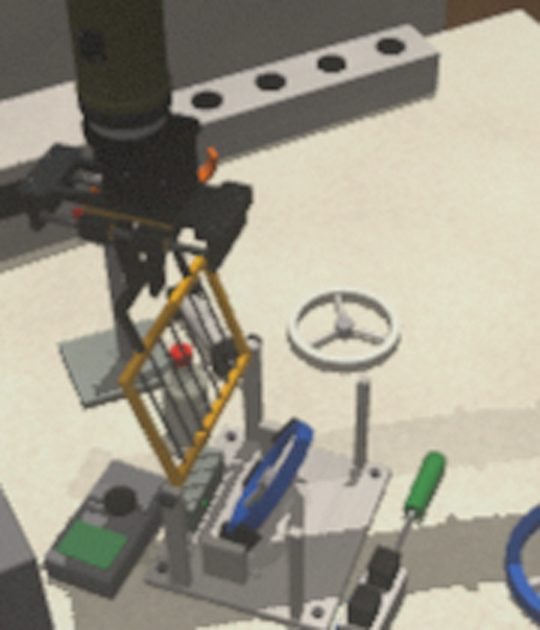

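>>> {"name": "step_arm", "arguments": {"deltas": [[0, 0, 0, 0, 0, 0, 70], [0, 0, 0, 0, 0, 0, 70], [0, 0, 0, 0, 0, 0, 70], [0, 0, 0, 0, 5, -15, 70], [0, 0, 0, 0, 8, -30, 70], [0, 0, 0, 0, 8, -45, 70], [0, 0, 0, 0, 8, -60, 70], [0, 0, 0, 0, 8, -80, 70]]}}

```text
time: 7.35
position: [0.6815, -0.1237, 0.3866]
tool_rot: [-2.93, -1.132, 0.001]
ft_force: [-0.4, -0.1, -0.2]
grip_width: 0.8
```

Run:
```python
from h import *
s=ctrl.get_state();print(s["position"],s["ft_force"],s["torque"],s["grip_width"]*87,s["joint_positions"])
snap("scene","s5",(130,40,310,250),3)
```

```text
[ 0.6815 -0.1237  0.3866] [-0.3841 -0.1418 -0.1664] [-0.0495  0.0874 -0.0103] 69.58699946746893 [-0.2696  0.4572  0.678   1.0357 -0.2846  1.7346 -0.5244]
```

View pics/s5.png

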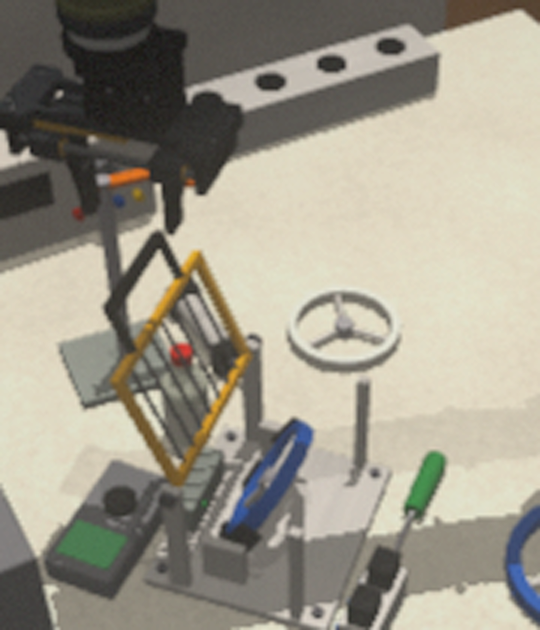

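Run:
```python
from h import *
snap("top","t5",(190,120,350,240),5)
im=cv2.imread("pics/s5_full.png");crop(im,"s5b",(180,150,270,240),7)
```

View pics/t5.png

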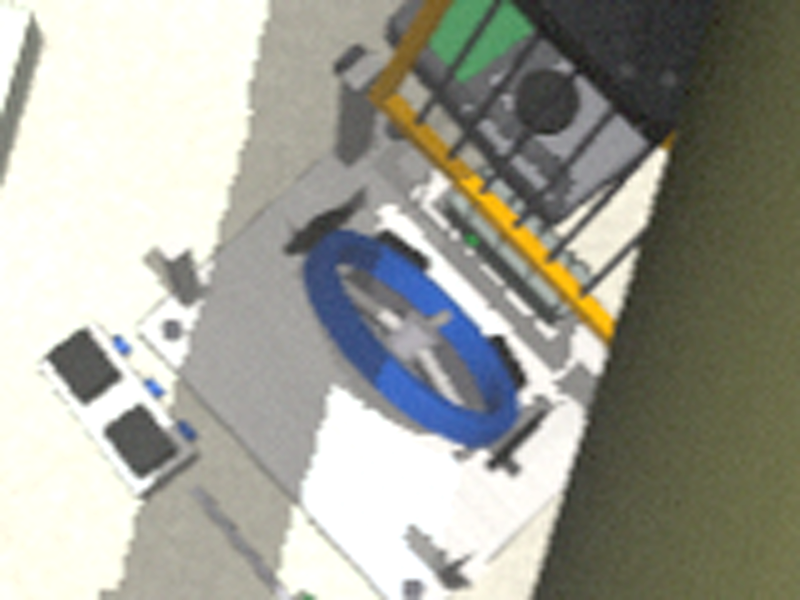

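View pics/s5b.png

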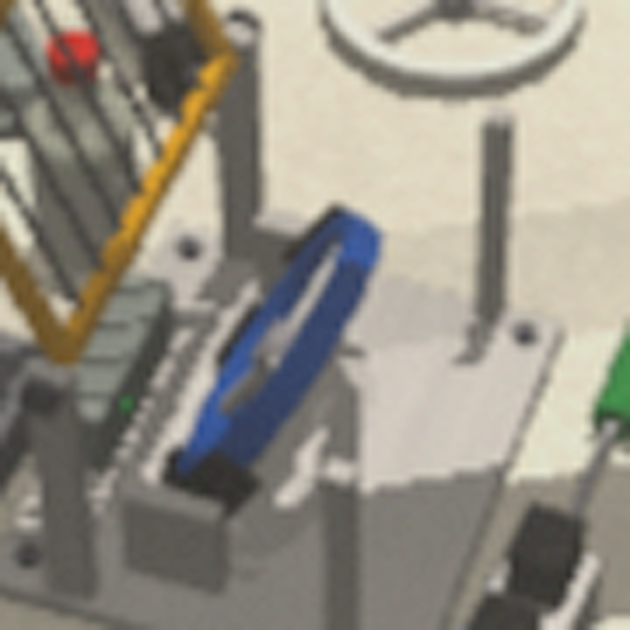

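Run:
```python
from h import *
a=np.deg2rad(-48);x=np.array([np.cos(a),np.sin(a),0]);y=np.array([-x[1],x[0],0]);z=np.array([0,0,1.])
H=np.array([.6382,-.079,0]);O=H-.08*x
im=cv2.imread("pics/t5_full.png");hsv=cv2.cvtColor(im,cv2.COLOR_BGR2HSV);m=cv2.inRange(hsv,(100,120,40),(125,255,255))
k=np.zeros_like(m);k[162:212,246:298]=m[162:212,246:298]
cs,_=cv2.findContours(k,cv2.RETR_EXTERNAL,cv2.CHAIN_APPROX_NONE);c=max(cs,key=cv2.contourArea);e=cv2.fitEllipse(cv2.convexHull(c));print(e)
mr=cv2.minAreaRect(c);print(mr)
for cc in(e[0],mr[0]):
    P=onz("top",cc,.077);print("centre",P,"stn",(P-O)@x,(P-O)@y)
W=onz("top",e[0],.077)
wx=np.cos(np.pi/6)*x+.5*z;wz=-.5*x+np.cos(np.pi/6)*z
t=np.linspace(0,2*np.pi,48)
pts=np.array([W+s*wx+r*(np.cos(u)*wz+np.sin(u)*y) for u in t for s,r in((.008,.07),(-.008,.07),(.008,.058))]+[W+.064*wz])
for f,b,s,nm in(("t5_full",(190,120,350,240),5,"to"),("s5_full",(180,150,270,240),7,"so")):
    im=cv2.imread(f"pics/{f}.png");n="top" if f[0]=="t" else "scene"
    q=cv2.convertScaleAbs(cv2.resize(im[b[1]:b[3],b[0]:b[2]],None,fx=s,fy=s),alpha=1.4)
    for p in proj(n,pts): cv2.circle(q,tuple(((p-b[:2]+.5)*s).astype(int)),2,(0,255,255),-1)
    cv2.imwrite(f"pics/{nm}.png",q)
print("top",W+.064*wz)
```

```text
((271.97894287109375, 187.51190185546875), (23.630216598510742, 53.1417121887207), 135.5691375732422)
((271.7500305175781, 187.75001525878906), (51.61879348754883, 22.62741470336914), 45.0)
centre [ 0.5963 -0.0344  0.077 ] stn 0.0188398842413928 -0.0012946323847514843
centre [ 0.5957 -0.0338  0.077 ] stn 0.017969611839596143 -0.0013491804972975
top [ 0.5749 -0.0106  0.1324]
```

View pics/to.png

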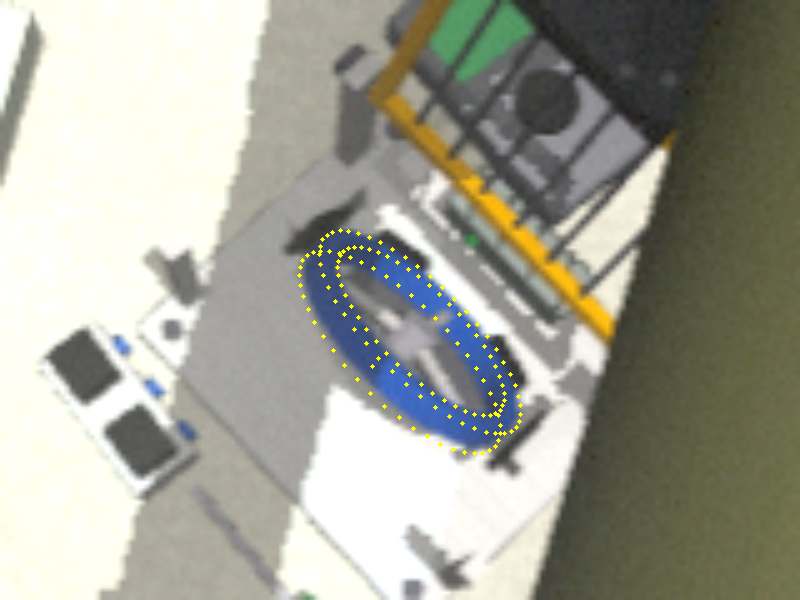

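View pics/so.png

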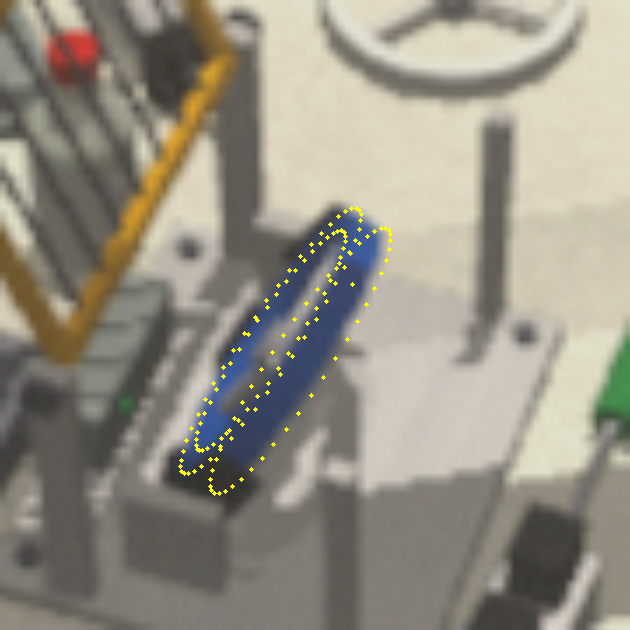

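```bash
cat >> h.py <<'E'
_a=np.deg2rad(-48);sx=np.array([np.cos(_a),np.sin(_a),0]);sy=np.array([-sx[1],sx[0],0]);sz=np.array([0,0,1.])
W=np.array([.5977,-.036,.077]);wx=np.cos(np.pi/6)*sx+.5*sz;wz=-.5*sx+np.cos(np.pi/6)*sz
G=W+.030*sy+.056*wz   # grasp point
T=G-.019*wz           # tcp
E
python3 - <<'E'
from h import *
print(G,T)
pre=T+.12*wz;print(pre)
mid=pre+[0,0,.05]
p0,R0=pose();Rg=Rt(-48,30)
rv=rel(pre,Rg)[:3];print(rv)
via=np.array([pre[0]*.5+p0[0]*.5,pre[1]*.5+p0[1]*.5,.38])
L=[]
for k in range(1,9):
    f=k/7 if k<7 else 1
    q=p0+(pre-p0)*f; q[2]=p0[2]+(pre[2]-p0[2])*f**2
    L.append((q,R0*Rot.from_rotvec(np.deg2rad(rv*f))))
show(L)
E
```

```text
[0.6013 0.0049 0.1255] [ 0.6076 -0.0022  0.109 ]
[0.5675 0.0424 0.213 ]
[-29.8291  -0.1937   0.2161]
[-4.3, -0.0, 0.0, 3.9, -28.7, 3.5]
[-8.5, -0.1, 0.1, 7.7, -57.4, 14.2]
[-12.8, -0.1, 0.1, 11.5, -86.1, 32.1]
[-17.0, -0.1, 0.1, 15.3, -114.8, 57.1]
[-21.3, -0.1, 0.2, 19.1, -143.6, 89.3]
[-25.6, -0.2, 0.2, 22.9, -172.3, 128.7]
[-29.8, -0.2, 0.2, 26.7, -201.1, 175.3]
[-29.8, -0.2, 0.2, 26.7, -201.1, 175.3]
```

>>> {"name": "step_arm", "arguments": {"deltas": [[-4.3, 0, 0, 4, -29, 3, 60], [-8.5, 0, 0, 8, -58, 12, 60], [-12.8, 0, 0, 12, -88, 28, 60], [-17, 0, 0, 15, -118, 54, 60], [-21.3, 0, 0, 19, -146, 88, 60], [-25.6, 0, 0, 23, -174, 128, 60], [-29.8, 0, 0, 27, -201, 165, 60], [-29.8, -0.2, 0.2, 27, -201, 175, 60]]}}

```text
time: 8.45
position: [0.5628, 0.0461, 0.2066]
tool_rot: [2.465, 0.96, 0.242]
ft_force: [-0.0, -0.3, -0.1]
grip_width: 0.689
```

Run:
```python
from h import *
s=ctrl.get_state();print(s["position"],s["ft_force"],s["grip_width"]*87,s["joint_positions"])
show([(T+.12*wz,Rt(-48,30)),(T+.04*wz,Rt(-48,30)),(T,Rt(-48,30))])
```

```text
[0.5628 0.0461 0.2066] [-0.0128 -0.343  -0.1429] 59.911976754536774 [-0.931  -0.0156  0.4833  1.9645  0.5689  1.1077 -1.5134]
[-0.4, 0.2, 0.6, 0.9, 8.3, -2.6]
[-0.4, 0.2, 0.6, 1.2, 8.8, 77.4]
[-0.4, 0.2, 0.6, 1.4, 9.0, 117.4]
```

>>> {"name": "step_arm", "arguments": {"deltas": [[0, 0, 0, 1, 0, 10, 60], [0, 0, 0, 1, 0, 22, 60], [0, 0, 0, 1, 0, 34, 60], [0, 0, 0, 1, 0, 46, 60], [0, 0, 0, 1, 0, 58, 60], [0, 0, 0, 1, 0, 68, 60], [0, 0, 0, 1, 0, 74, 60], [0, 0, 0, 1, 0, 74, 60]]}}

```text
time: 9.45
position: [0.5918, 0.0158, 0.1465]
tool_rot: [2.468, 0.948, 0.248]
ft_force: [-0.8, -0.5, 0.4]
grip_width: 0.686
```

Run:
```python
from h import *
s=ctrl.get_state();print(s["position"],s["ft_force"],s["grip_width"]*87,s["joint_positions"],s["qd"])
show([(T,Rt(-48,30))])
im=snap("scene","s6",(180,110,290,240),5)
```

```text
[0.5918 0.0158 0.1465] [-0.7591 -0.4819  0.4381] 59.71869805627834 [-0.8752  0.094   0.5347  1.9983  0.5482  0.9327 -1.4877] [-0.0038 -0.0127 -0.0063 -0.0088  0.0017  0.0059 -0.001 ]
[-0.2, 0.2, 0.1, -0.2, 2.2, 44.4]
```

View pics/s6.png

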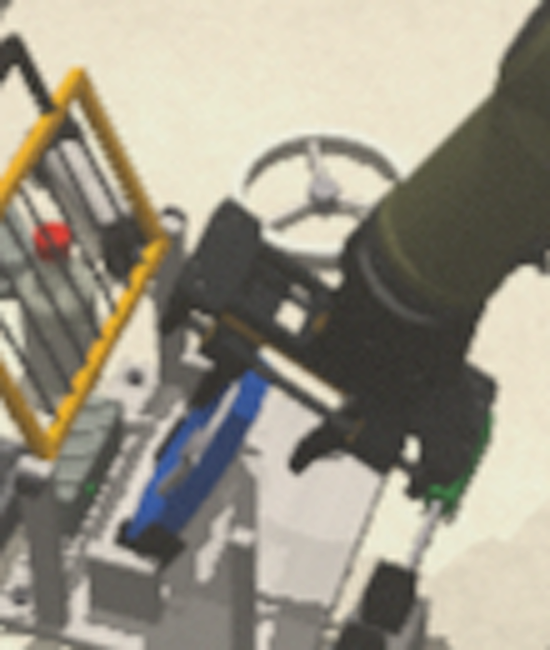

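>>> {"name": "step_arm", "arguments": {"deltas": [[0, 0, 0, 0, 2, 10, 60], [0, 0, 0, 0, 2, 20, 60], [0, 0, 0, 0, 2, 30, 60], [0, 0, 0, 0, 2, 38, 60], [0, 0, 0, 0, 2, 43, 60], [0, 0, 0, 0, 2, 44, 60], [0, 0, 0, 0, 2, 44, 40], [0, 0, 0, 0, 2, 44, 30]], "newtons": 10}}

```text
time: 10.5
position: [0.6078, -0.0012, 0.1099]
tool_rot: [2.468, 0.949, 0.25]
ft_force: [-0.1, 0.5, 0.9]
grip_width: 0.546
```

Run:
```python
from h import *
s=ctrl.get_state();print(s["position"],s["ft_force"],s["grip_width"]*87)
show([(T,Rt(-48,30))])
im=snap("scene","s7",(190,140,270,240),6)
snap("top","t7",(220,140,320,240),6)
```

```text
[ 0.6078 -0.0012  0.1099] [-0.0516  0.4843  0.9064] 47.4935608996464
[-0.2, 0.1, 0.1, -0.8, 0.1, 1.1]
```

View pics/s7.png

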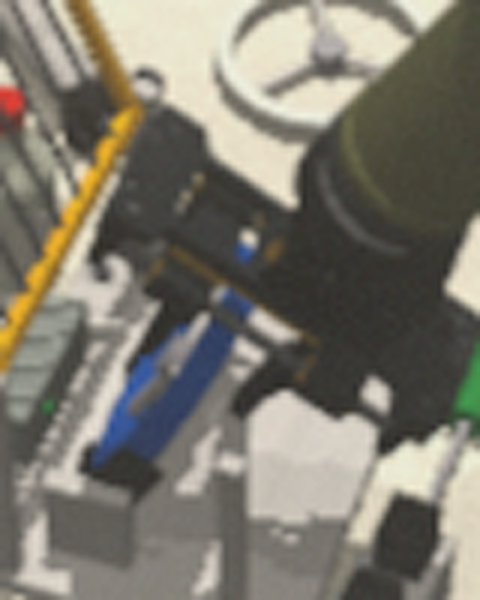

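View pics/t7.png

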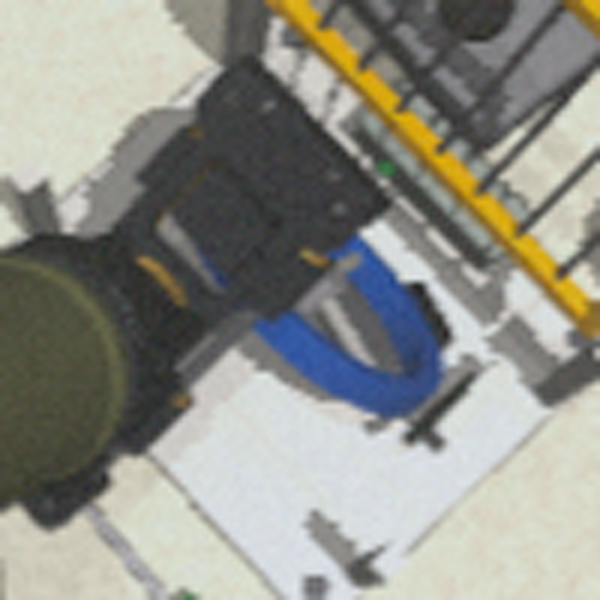

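>>> {"name": "step_arm", "arguments": {"deltas": [[0, 0, 0, -1, 0, 1, 26], [0, 0, 0, -1, 0, 1, 22], [0, 0, 0, -1, 0, 1, 20], [0, 0, 0, -1, 0, 1, 18], [0, 0, 0, -1, 0, 1, 16], [0, 0, 0, -1, 0, 1, 8], [0, 0, 0, -1, 0, 1, 8], [0, 0, 0, -1, 0, 1, 8]], "newtons": 10}}

```text
time: 11.6
position: [0.6074, -0.0025, 0.109]
tool_rot: [2.468, 0.948, 0.25]
ft_force: [1.5, -0.2, 0.1]
grip_width: 0.178
```

Run:
```python
from h import *
s=ctrl.get_state();print(s["position"],s["ft_force"],s["torque"],s["grip_width"]*87)
p,R=pose();print("tool force",R.inv().apply(s["ft_force"]));show([(T,Rt(-48,30))])
im=snap("scene","s8",(190,140,270,240),6)
```

```text
[ 0.6074 -0.0025  0.109 ] [ 1.5439 -0.1736  0.079 ] [0.266  0.3423 0.0241] 15.514021999745243
tool force [1.0308 1.0488 0.5073]
[-0.2, 0.1, 0.1, 0.4, -0.1, -0.1]
```

View pics/s8.png

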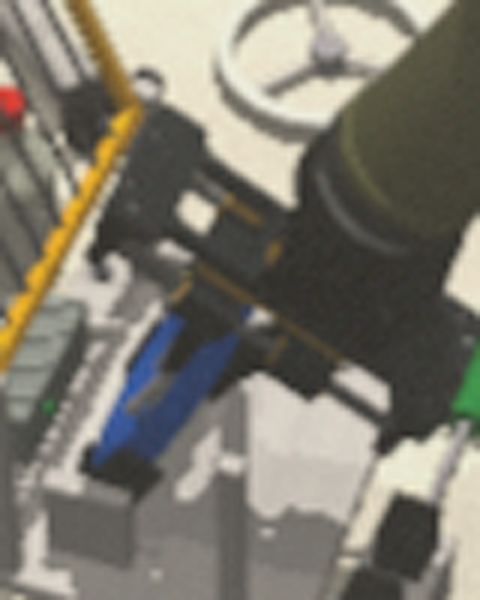

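>>> {"name": "step_arm", "arguments": {"deltas": [[0, 0, 0, 0, 0, 0, 8], [0, 0, 0, 0, 0, 0, 8], [0, 0, 0, 0, 0, -8, 8], [0, 0, 0, 0, 0, -20, 8], [0, 0, 0, 0, 0, -34, 8], [0, 0, 0, 0, 0, -50, 8], [0, 0, 0, 0, 0, -66, 8], [0, 0, 0, 0, 0, -80, 8]], "newtons": 55}}

```text
time: 12.65
position: [0.5802, 0.0285, 0.1791]
tool_rot: [2.469, 0.95, 0.25]
ft_force: [-0.3, 0.8, -3.4]
grip_width: 0.175
```

Run:
```python
from h import *
s=ctrl.get_state();print(s["position"],s["ft_force"],s["torque"],s["grip_width"]*87,s["joint_positions"])
im=snap("scene","s9",(150,60,310,240),4)
```

```text
[0.5802 0.0285 0.1791] [-0.2834  0.833  -3.4093] [0.7816 0.7255 0.0127] 15.193145284261416 [-0.904   0.0346  0.5178  1.9799  0.5594  1.0187 -1.4964]
```

View pics/s9.png

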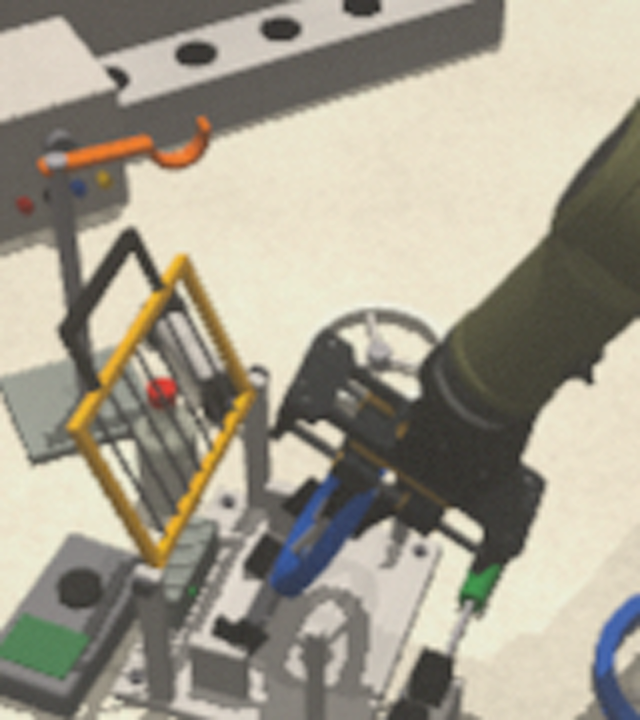

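Run:
```python
from h import *
p0,R0=pose();p1=np.array([.52,.03,.34]);L=[]
for k in range(1,9):
    f=min(1,k/7.5); L.append((p0+(p1-p0)*f,Rt(-48,30*(1-f))))
show(L)
```

```text
[3.8, -0.1, 0.1, -5.9, 5.8, -21.2]
[7.8, -0.1, 0.1, -11.9, 11.6, -42.4]
[11.8, -0.1, 0.1, -17.8, 17.4, -63.5]
[15.8, -0.1, 0.1, -23.8, 23.2, -84.7]
[19.8, -0.1, 0.1, -29.7, 29.0, -105.9]
[23.8, -0.1, 0.1, -35.7, 34.8, -127.1]
[27.8, -0.1, 0.1, -41.6, 40.5, -148.3]
[29.8, -0.1, 0.1, -44.6, 43.4, -158.9]
```

>>> {"name": "step_arm", "arguments": {"deltas": [[0, 0, 0, -6, 6, -21, 8], [2, 0, 0, -12, 12, -43, 8], [7, 0, 0, -18, 17, -64, 8], [12, 0, 0, -24, 23, -85, 8], [17, 0, 0, -30, 29, -106, 8], [22, 0, 0, -36, 35, -127, 8], [27, 0, 0, -42, 41, -148, 8], [29.8, 0, 0, -45, 43, -159, 8]]}}

```text
time: 13.7
position: [0.52, 0.0273, 0.3392]
tool_rot: [-2.934, -1.124, 0.002]
ft_force: [0.0, -0.2, -3.2]
grip_width: 0.178
```

Run:
```python
from h import *
s=ctrl.get_state();print(s["joint_positions"],s["ft_force"])
p0,R0=pose();p1=np.array([.4466,-.2898,.33]);R1=Rt(-6);rv=rel(p1,R1)[:3];L=[]
for k in range(1,13):
    f=k/12; L.append((p0+(p1-p0)*f,R0*Rot.from_rotvec(np.deg2rad(rv*f))))
show(L)
im=snap("scene","s10",(130,40,330,240),3)
```

```text
[-0.805  -0.0072  0.7044  1.5945  0.005   1.5537 -0.9396] [ 0.0176 -0.2314 -3.1928]
[-0.0, 0.0, -3.5, -22.2, 15.6, 0.8]
[-0.0, 0.0, -7.0, -44.4, 31.1, 1.6]
[-0.0, 0.0, -10.5, -66.6, 46.7, 2.4]
[-0.0, 0.0, -14.0, -88.8, 62.3, 3.1]
[-0.0, 0.0, -17.5, -111.0, 77.8, 3.9]
[-0.0, 0.0, -21.0, -133.3, 93.4, 4.7]
[-0.0, 0.0, -24.5, -155.5, 109.0, 5.5]
[-0.0, 0.0, -28.0, -177.7, 124.5, 6.3]
[-0.0, 0.0, -31.5, -199.9, 140.1, 7.1]
[-0.0, 0.0, -35.1, -222.1, 155.7, 7.9]
[-0.0, 0.0, -38.6, -244.3, 171.2, 8.6]
[-0.0, 0.1, -42.1, -266.5, 186.8, 9.4]
```

View pics/s10.png

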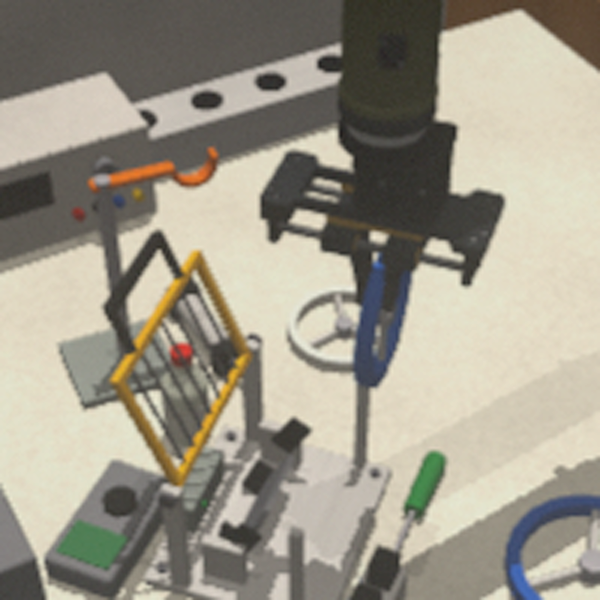

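>>> {"name": "step_arm", "arguments": {"deltas": [[0, 0, -3.5, -22, 12, 1, 8], [0, 0, -7, -44, 24, 2, 8], [0, 0, -10.5, -67, 40, 2, 8], [0, 0, -14, -89, 58, 3, 8], [0, 0, -17.5, -111, 76, 4, 8], [0, 0, -21, -133, 92, 5, 8], [0, 0, -24.5, -155, 108, 5, 8], [0, 0, -28, -178, 124, 6, 8]]}}

```text
time: 14.75
position: [0.47, -0.1836, 0.3317]
tool_rot: [2.57, 1.805, -0.005]
ft_force: [0.6, 0.1, -2.9]
grip_width: 0.176
```

Run:
```python
from h import *
s=ctrl.get_state();print(s["joint_positions"],s["ft_force"])
show([((.4466,-.2898,.29),Rt(-6))])
```

```text
[-0.6649 -0.083   0.9369  1.6486  0.0696  1.5437 -0.0777] [ 0.5607  0.0731 -2.9079]
[-0.1, 0.2, -13.8, -107.7, 14.1, 42.0]
```

>>> {"name": "step_arm", "arguments": {"deltas": [[0, 0, -3, -20, 2, 2, 8], [0, 0, -6, -42, 5, 8, 8], [0, 0, -9, -64, 8, 16, 8], [0, 0, -12, -86, 11, 26, 8], [0, 0, -13.8, -104, 14, 36, 8], [0, 0, -13.8, -108, 14, 42, 8], [0, 0, -13.8, -108, 14, 42, 8], [0, 0, -13.8, -108, 14, 42, 8]]}}

```text
time: 15.75
position: [0.4471, -0.2882, 0.2905]
tool_rot: [-2.337, -2.1, 0.003]
ft_force: [0.2, -0.1, -4.0]
grip_width: 0.172
```

Run:
```python
from h import *
s=ctrl.get_state();print(s["joint_positions"],s["ft_force"])
show([((.4466,-.2898,.27),Rt(-6))])
im=snap("scene","s11",(130,20,330,220),3)
im=snap("top","t11",(300,120,500,300),3)
```

```text
[-0.5544  0.041   1.1212  1.6666 -0.0355  1.4578  0.4639] [ 0.1906 -0.1034 -3.9831]
[-0.1, 0.1, -0.1, -1.6, -0.3, 20.5]
```

View pics/s11.png

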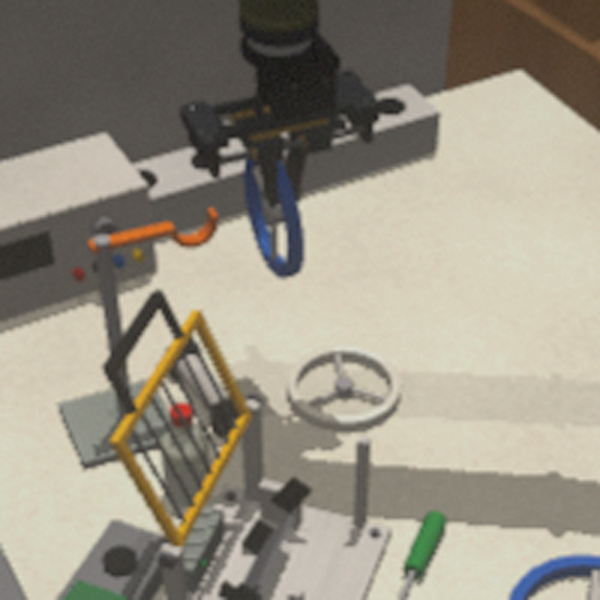

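View pics/t11.png

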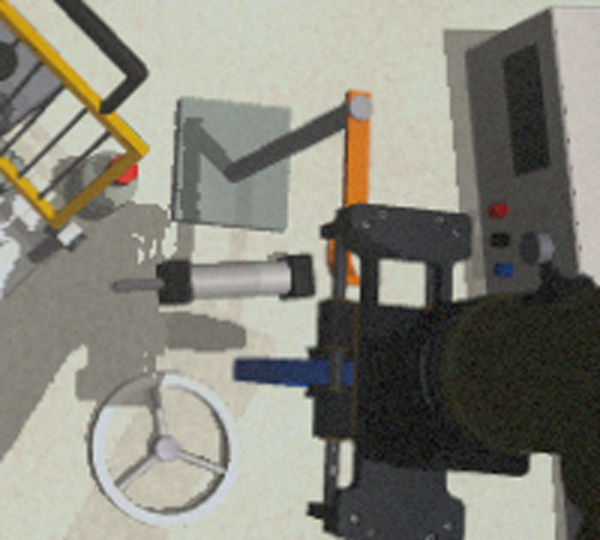

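```bash
cat >> h.py <<'E'
def overlay(files,Wc,R,out,off=(0,0,0)):
    M=R.as_matrix();t=np.linspace(0,2*np.pi,48);pts=[]
    for u in t:
        for s,r in((.008,.07),(-.008,.07)): pts.append(Wc+s*M[:,1]+r*(-np.cos(u)*M[:,2]+np.sin(u)*M[:,0]))
    for n,f,b,s in files:
        im=cv2.imread(f"pics/{f}.png");q=cv2.convertScaleAbs(cv2.resize(im[b[1]:b[3],b[0]:b[2]],None,fx=s,fy=s),alpha=1.4)
        for p in proj(n,np.array(pts)): cv2.circle(q,tuple(((p-b[:2]+.5)*s).astype(int)),1,(0,255,255),-1)
        cv2.imwrite(f"pics/{out}_{n}.png",q)
E
python3 - <<'E'
from h import *
p,R=pose();M=R.as_matrix();Wc=p-.03*M[:,0]+.037*M[:,2];print(Wc)
overlay([("scene","s11_full",(180,20,260,120),6),("top","t11_full",(350,180,450,290),5)],Wc,R,"o11")
E
```

```text
[ 0.4439 -0.3184  0.2537]
```

View pics/o11_scene.png

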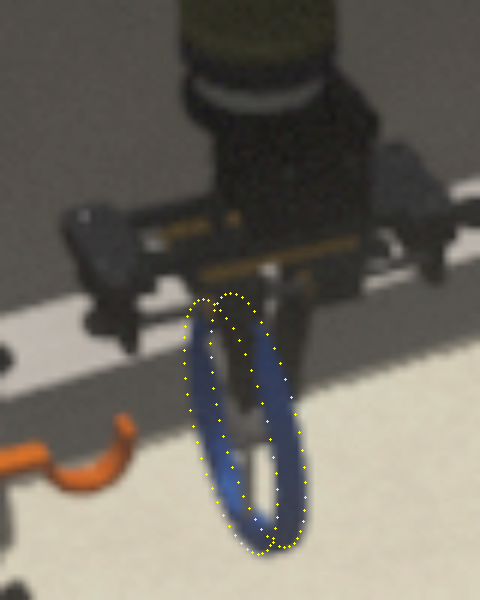

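View pics/o11_top.png

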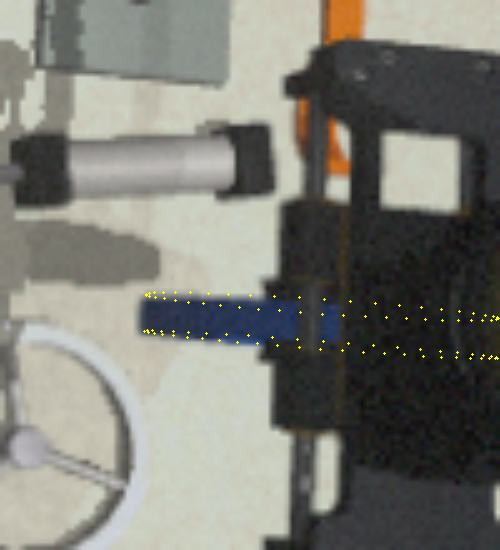

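Run:
```python
from h import *
show([((.5361,-.2992,.275),Rt(-6)),((.5361,-.2992,.222),Rt(-6))])
```

```text
[-0.1, 0.1, -0.1, -1.1, 89.6, 15.6]
[-0.1, 0.1, -0.1, -1.0, 89.7, 68.6]
```

>>> {"name": "step_arm", "arguments": {"deltas": [[0, 0, 0, -1, 12, 0, 8], [0, 0, 0, -1, 25, 2, 8], [0, 0, 0, -1, 38, 5, 8], [0, 0, 0, -1, 51, 8, 8], [0, 0, 0, -1, 64, 11, 8], [0, 0, 0, -1, 77, 14, 8], [0, 0, 0, -1, 87, 16, 8], [0, 0, 0, -1, 90, 16, 8]]}}

```text
time: 16.85
position: [0.5297, -0.3002, 0.2697]
tool_rot: [-2.333, -2.085, 0.02]
ft_force: [-10.5, -1.1, -17.3]
grip_width: 0.177
```

Run:
```python
from h import *
s=ctrl.get_state();print(s["joint_positions"],s["ft_force"])
show([((.5361,-.2992,.222),Rt(-6))])
im=snap("scene","s12",(160,50,240,150),6)
im=snap("top","t12",(360,120,460,220),6)
```

```text
[-0.3622  0.3571  1.0745  1.5031 -0.3031  1.4819  0.6048] [-10.4664  -1.1189 -17.265 ]
[-1.0, 0.1, -0.4, 1.7, 7.1, 47.6]
```

View pics/s12.png

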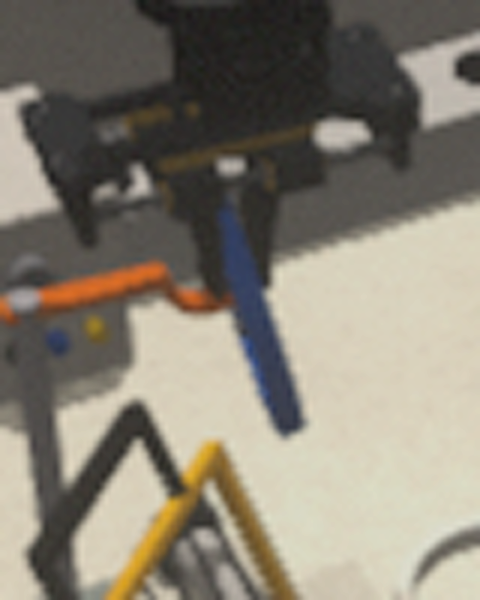

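View pics/t12.png

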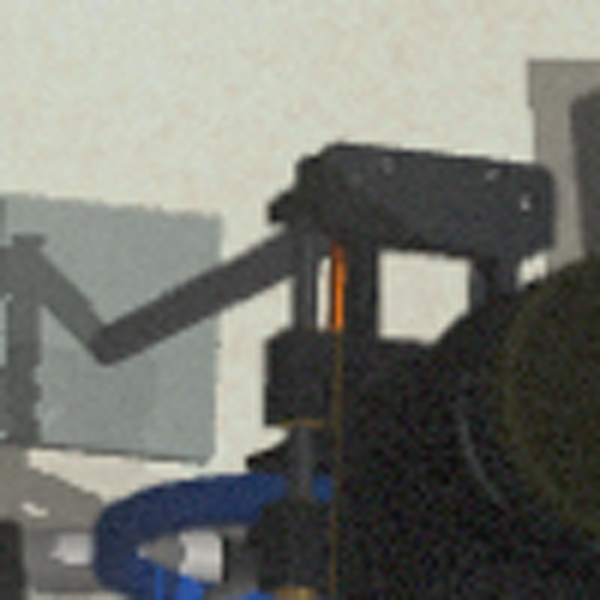

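>>> {"name": "step_arm", "arguments": {"deltas": [[0, 0, 0, 0, -8, 0, 8], [0, 0, 0, 0, -18, -3, 8], [0, 0, 0, 0, -30, -6, 8], [0, 0, 0, 0, -42, -9, 8], [0, 0, 0, 0, -54, -12, 8], [0, 0, 0, 0, -66, -15, 8], [0, 0, 0, 0, -78, -16, 8], [0, 0, 0, 0, -90, -16, 8]], "newtons": 60}}

```text
time: 17.95
position: [0.4466, -0.2912, 0.2923]
tool_rot: [2.336, 2.096, 0.002]
ft_force: [0.2, 1.4, -2.9]
grip_width: 0.178
```

Run:
```python
from h import *
s=ctrl.get_state();print(s["joint_positions"],s["ft_force"],s["torque"],s["grip_width"]*87)
im=snap("scene","s13",(160,30,260,140),6)
im=snap("top","t13",(350,180,450,290),5)
p,R=pose();M=R.as_matrix();Wc=p-.03*M[:,0]+.037*M[:,2];print(p,Wc)
overlay([("scene","s13_full",(180,20,260,120),6),("top","t13_full",(350,180,450,290),5)],Wc,R,"o13")
```

```text
[-0.5681  0.0396  1.1413  1.6643 -0.0365  1.4575  0.4684] [ 0.1694  1.3895 -2.8624] [ 0.006   0.047  -0.0081] 15.469902803349704
[ 0.4459 -0.2914  0.2922] [ 0.4427 -0.3212  0.2552]
```

View pics/o13_scene.png

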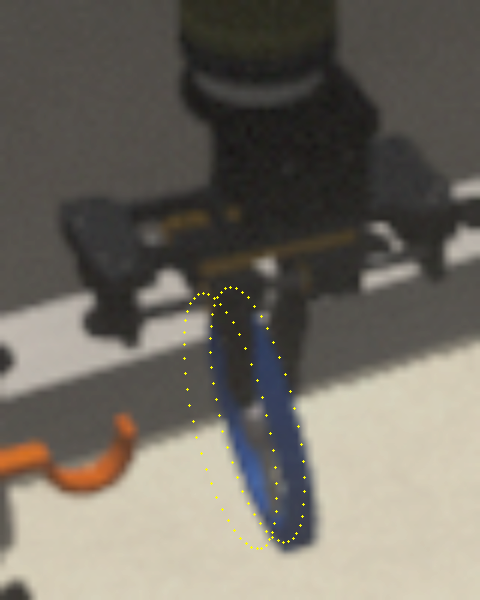

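View pics/o13_top.png

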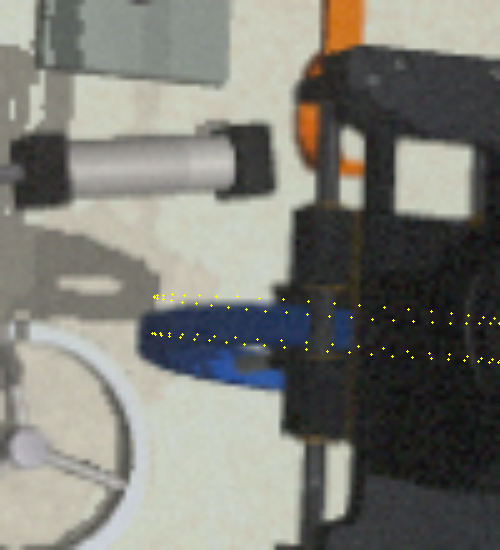

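Run:
```python
from h import *
p=np.array([ 0.4459,-0.2914,0.2922]);_,R=pose();M=R.as_matrix();g=p-.019*M[:,2]
fs=[("scene","s13_full",(180,20,260,120),6),("top","t13_full",(350,180,450,290),5)]
for i,(phi,psi) in enumerate([(4,7),(7,7)]):
    D=Rot.from_rotvec(np.deg2rad([phi,0,psi])); R2=R*D; Wc=g+R2.apply([-.03,0,.056]); overlay(fs,Wc,R2,f"o{i}")
for n in("scene","top"):
    cv2.imwrite(f"pics/cmp_{n}.png",cv2.resize(np.hstack([cv2.imread(f"pics/o{i}_{n}.png") for i in(0,1)]),None,fx=.8,fy=.8))
```

```text
(no output)
```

View pics/cmp_scene.png

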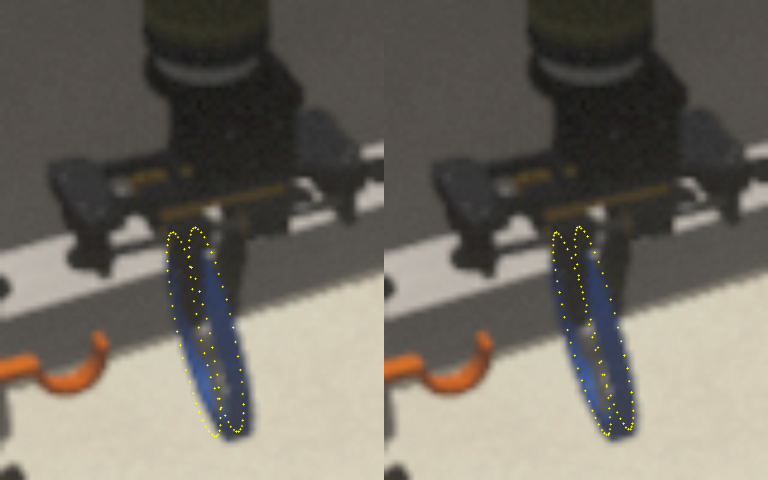

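View pics/cmp_top.png

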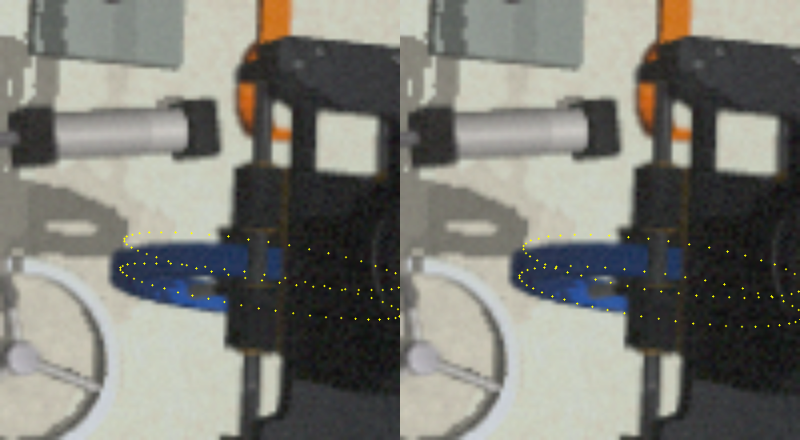

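```bash
cat > try.py <<'E'
from h import *
import sys
def run(cands,p,tag="s13_full",tt="t13_full",bs=(180,20,260,120),bt=(350,180,450,290)):
    _,R=pose();M=R.as_matrix();g=p-.019*M[:,2]
    fs=[("scene",tag,bs,6),("top",tt,bt,5)]
    for i,c in enumerate(cands):
        R2=R*Rot.from_rotvec(np.deg2rad(c)); Wc=g+R2.apply([-.03,0,.056]); overlay(fs,Wc,R2,f"o{i}")
    ims=[np.hstack([cv2.imread(f"pics/o{i}_{n}.png") for i in(0,1)]) for n in("scene","top")]
    w=800
    ims=[cv2.resize(a,(w,int(a.shape[0]*w/a.shape[1])))[:600] for a in ims]
    cv2.imwrite("pics/cA.png",ims[0][:600]);cv2.imwrite("pics/cB.png",ims[1][:600])
E
python3 - <<'E'
from try_ import *
E
mv=1; mv try.py fitw.py 2>/dev/null
python3 - <<'E'
from fitw import *
run([(10,5,2),(12,5,4)],np.array([ 0.4459,-0.2914,0.2922]))
E
```

```text
Traceback (most recent call last):
ModuleNotFoundError: No module named 'try_'
```

View pics/cA.png

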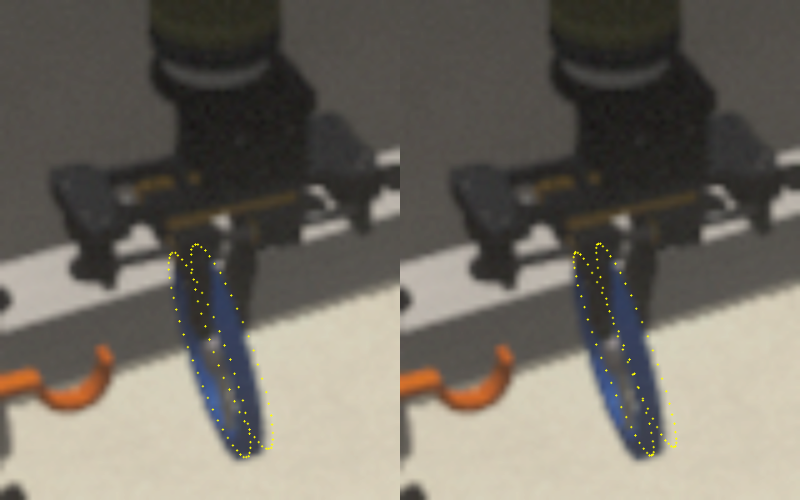

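View pics/cB.png

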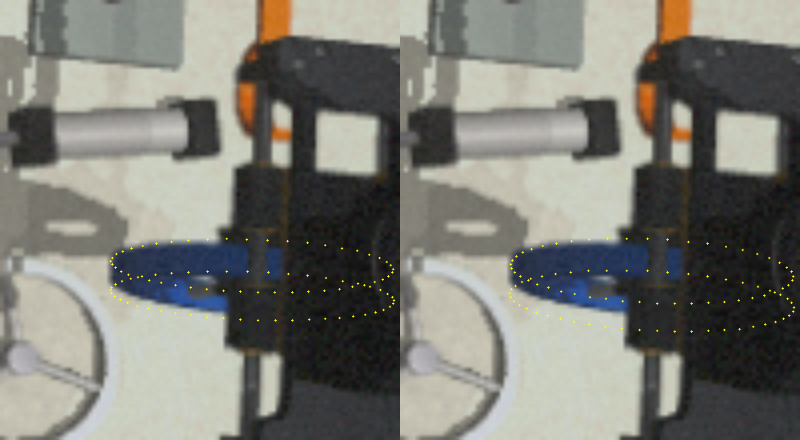

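```bash
cat >> h.py <<'E'
V=np.array([.533,-.329,.240]);hx=np.array([np.cos(np.deg2rad(-6)),np.sin(np.deg2rad(-6)),0]);hy=np.array([-hx[1],hx[0],0])
D=Rot.from_rotvec(np.deg2rad([6,5,3]));Dc=Rot.from_rotvec(np.deg2rad([6,0,3]))
Rh=Rt(-6)*Dc.inv()
def tcp_for(Wc,R=None):
    R=R or Rh;return Wc-(R*D).apply([-.03,0,.056])+R.apply([0,0,.019])
def wc_now():
    p,R=pose();return p-R.apply([0,0,.019])+(R*D).apply([-.03,0,.056]),R*D
E
python3 - <<'E'
from h import *
for dx,z in((-.085,.2185),(-.05,.2185),(0,.2185),(0,.185)):
    Wc=V+dx*hx-.002*hy;Wc[2]=z;t=tcp_for(Wc);print(t);show([(t,Rh)])
E
```

```text
[ 0.4529 -0.2974  0.258 ]
[-5.8, -0.0, -3.3, -5.2, 7.5, 34.2]
[ 0.4877 -0.301   0.258 ]
[-5.8, -0.0, -3.3, -5.1, 42.5, 34.3]
[ 0.5374 -0.3063  0.258 ]
[-5.8, -0.0, -3.3, -4.8, 92.5, 34.5]
[ 0.5374 -0.3063  0.2245]
[-5.8, -0.0, -3.3, -4.9, 92.4, 68.0]
```

>>> {"name": "step_arm", "arguments": {"deltas": [[-2, 0, -1, -2, 2, 8, 8], [-4, 0, -2, -4, 4, 16, 8], [-5.8, 0, -3.3, -5, 6, 24, 8], [-5.8, 0, -3.3, -5, 7, 31, 8], [-5.8, 0, -3.3, -5, 7.5, 34, 8], [-5.8, 0, -3.3, -5, 7.5, 34, 8], [-5.8, 0, -3.3, -5, 7.5, 34, 8], [-5.8, 0, -3.3, -5, 7.5, 34, 8]]}}

```text
time: 19.05
position: [0.4535, -0.2963, 0.2565]
tool_rot: [2.221, 2.111, 0.1]
ft_force: [0.9, 0.4, -2.9]
grip_width: 0.176
```

Run:
```python
from h import *
s=ctrl.get_state();print(s["joint_positions"],s["ft_force"],s["torque"],s["grip_width"]*87)
Wc,R2=wc_now();print("Wc",Wc,(Wc-V)@hx,(Wc-V)@hy)
snap("scene","s14");snap("top","t14")
overlay([("scene","s14_full",(160,40,260,140),6),("top","t14_full",(350,160,450,260),6)],Wc,R2,"o14")
```

```text
[-0.5822 -0.0523  1.1251  1.7754  0.0046  1.2987  0.493 ] [ 0.89    0.3555 -2.9213] [ 0.0439  0.2942 -0.0392] 15.27806225333212
Wc [ 0.4487 -0.3211  0.2171] -0.08468454275659348 -0.0009173609186141573
```

View pics/o14_scene.png

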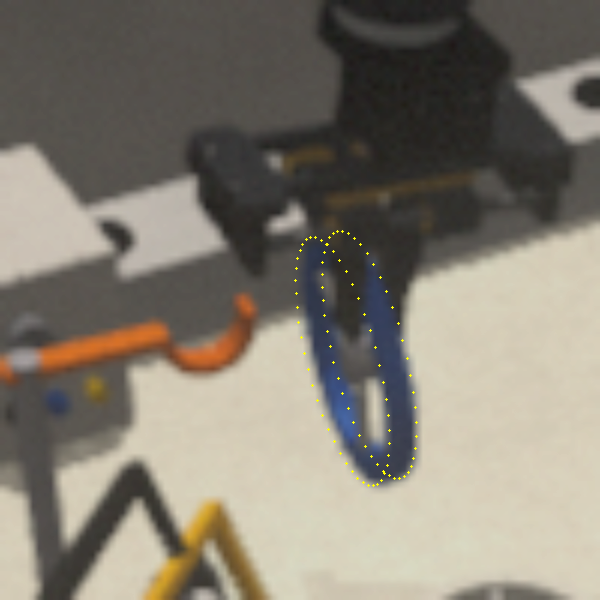

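View pics/o14_top.png

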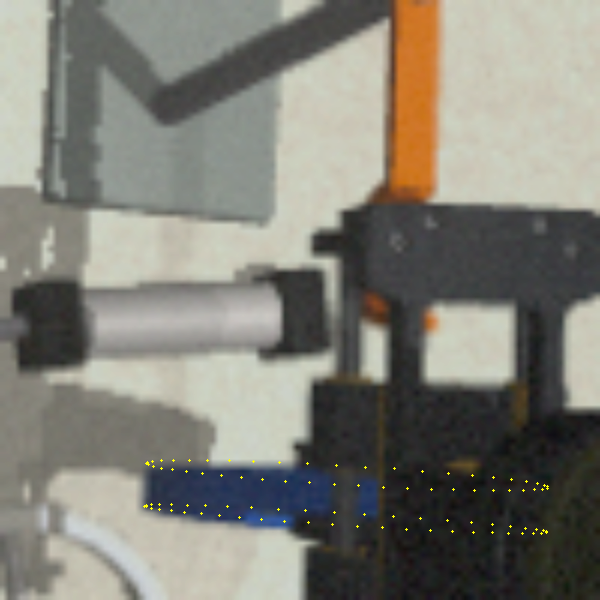

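Run:
```python
from h import *
pts=[]
for u in np.linspace(0,np.pi,13):
    for s in(-.008,.008): pts.append(V+np.array([0,0,.024])-.024*np.cos(u)*hx-.024*np.sin(u)*np.array([0,0,1])+s*hy)
for s in(-.008,.008):
    pts+= [V-.024*hx+[0,0,.03]+s*hy]+[V+.024*hx*k+[0,0,.024]+s*hy for k in(1,2,3,4)]
out=[]
for n,f,b in(("scene","scene0",(150,85,210,130)),("top","top0",(390,145,450,220))):
    im=cv2.imread(f"pics/{f}.png");q=cv2.convertScaleAbs(cv2.resize(im[b[1]:b[3],b[0]:b[2]],None,fx=8,fy=8),alpha=1.4)
    for p in proj(n,np.array(pts)): cv2.circle(q,tuple(((p-b[:2]+.5)*8).astype(int)),2,(255,0,0),-1)
    cv2.imwrite(f"pics/hk_{n}.png",q)
```

```text
(no output)
```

View pics/hk_scene.png

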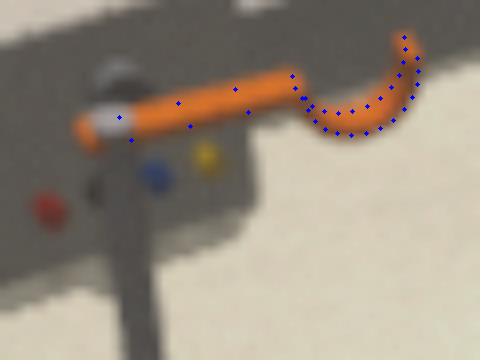

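View pics/hk_top.png

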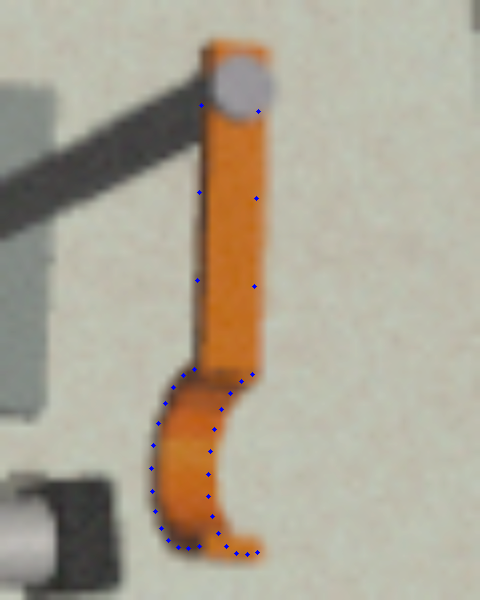

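```bash
sed -i 's/V=np.array(\[.533,-.329,.240\])/V=np.array([.533,-.3302,.240])/' h.py
python3 - <<'E'
from h import *
for dx,z in((-.04,.2185),(-.02,.2185),(0,.2185),(0,.185)):
    Wc=V+dx*hx-.002*hy;Wc[2]=z;t=tcp_for(Wc);show([(t,Rh)])
E
```

```text
[-0.3, 0.1, 0.1, -4.9, 44.5, 2.9]
[-0.3, 0.1, 0.1, -5.9, 64.3, 4.9]
[-0.3, 0.1, 0.1, -7.0, 84.2, 6.9]
[-0.3, 0.1, 0.1, -6.8, 80.9, 40.2]
```

>>> {"name": "step_arm", "arguments": {"deltas": [[0, 0, 0, 0, 6, 1, 8], [0, 0, 0, 0, 12, 1, 8], [0, 0, 0, 0, 18, 2, 8], [0, 0, 0, -1, 24, 2, 8], [0, 0, 0, -1, 30, 2, 8], [0, 0, 0, -1, 36, 2, 8], [0, 0, 0, -1, 41, 3, 8], [0, 0, 0, -1, 44.5, 3, 8]]}}

```text
time: 20.15
position: [0.498, -0.2993, 0.2576]
tool_rot: [2.221, 2.112, 0.1]
ft_force: [-0.6, 0.3, -3.4]
grip_width: 0.177
```

Run:
```python
from h import *
s=ctrl.get_state();print(s["joint_positions"],s["ft_force"],s["torque"],s["grip_width"]*87)
Wc,R2=wc_now();print("Wc",Wc,(Wc-V)@hx,(Wc-V)@hy)
snap("scene","s15");snap("top","t15")
overlay([("scene","s15_full",(160,40,260,140),6),("top","t15_full",(350,140,450,240),6)],Wc,R2,"o15")
```

```text
[-0.5123  0.1444  1.1444  1.6872 -0.1873  1.3117  0.6127] [-0.639   0.3358 -3.3543] [-0.018   0.2625 -0.0176] 15.400443708329396
Wc [ 0.4933 -0.3241  0.2182] -0.04016684550737971 0.0018832815845375092
```

View pics/o15_scene.png

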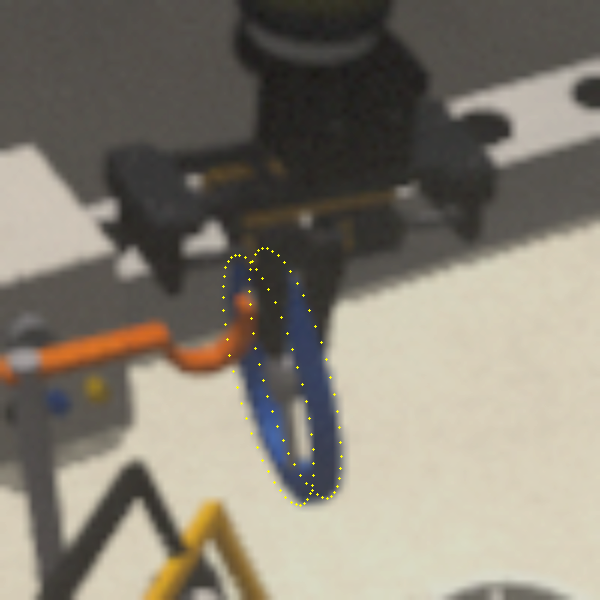

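View pics/o15_top.png

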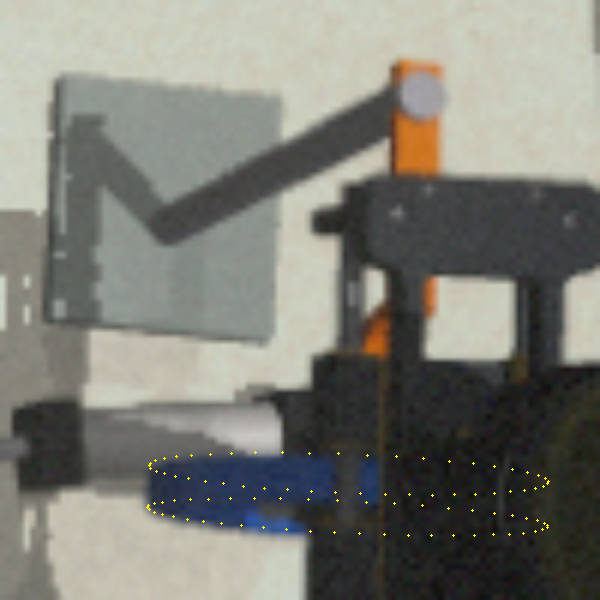

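>>> {"name": "step_arm", "arguments": {"deltas": [[0, 0, 0, 0, 4, 0, 8], [0, 0, 0, 0, 8, 1, 8], [0, 0, 0, -0.5, 12, 1, 8], [0, 0, 0, -1, 16, 2, 8], [0, 0, 0, -1, 19, 2, 8], [0, 0, 0, -1, 22, 2, 8], [0, 0, 0, -1, 24, 2, 8], [0, 0, 0, -1, 24, 2, 8]]}}

```text
time: 21.25
position: [0.5219, -0.3016, 0.2581]
tool_rot: [2.221, 2.112, 0.1]
ft_force: [-0.1, 0.1, -3.6]
grip_width: 0.179
```

Run:
```python
from h import *
s=ctrl.get_state();print(s["joint_positions"],s["ft_force"],s["torque"],s["grip_width"]*87)
Wc,R2=wc_now();print("Wc",Wc,(Wc-V)@hx,(Wc-V)@hy)
snap("scene","s16")
overlay([("scene","s16_full",(160,40,260,140),6)],Wc,R2,"o16")
for dx,z in((0,.2185),(0,.185)):
    Wc=V+dx*hx+.002*hy;Wc[2]=z;t=tcp_for(Wc);show([(t,Rh)])
```

```text
[-0.4581  0.2264  1.1235  1.6364 -0.2636  1.327   0.6501] [-0.0544  0.0677 -3.5622] [ 0.0164  0.2126 -0.016 ] 15.540066597474638
Wc [ 0.5171 -0.3264  0.2187] -0.01620392649746999 0.0021232796670342274
[-0.3, 0.1, 0.1, -1.0, 16.1, 1.7]
[-0.3, 0.1, 0.1, -0.9, 12.8, 35.1]
```

View pics/o16_scene.png

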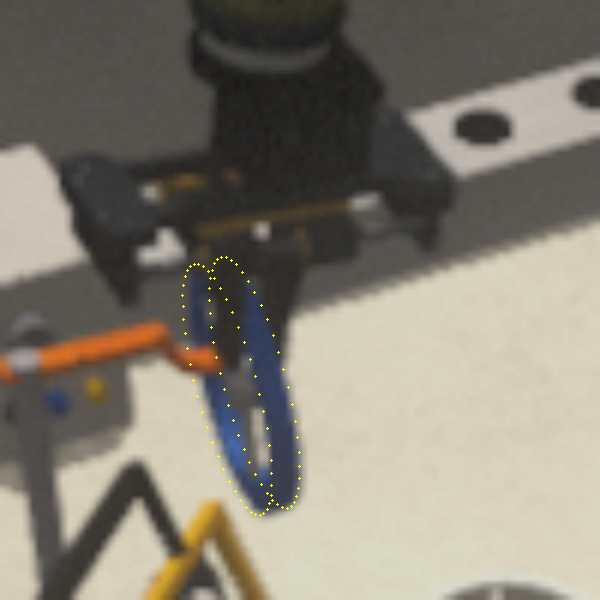

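>>> {"name": "step_arm", "arguments": {"deltas": [[0, 0, 0, 0, 6, 1, 8], [0, 0, 0, -1, 12, 2, 8], [0, 0, 0, -1, 17, 2, 8], [0, 0, 0, -1, 17, 2, 8], [0, 0, 0, -1, 16.5, 8, 8], [0, 0, 0, -1, 16, 15, 8], [0, 0, 0, -1, 15, 22, 8], [0, 0, 0, -1, 14.5, 28, 8]]}}

```text
time: 22.3
position: [0.5387, -0.3034, 0.231]
tool_rot: [2.221, 2.112, 0.1]
ft_force: [0.7, -0.2, -3.2]
grip_width: 0.174
```

Run:
```python
from h import *
s=ctrl.get_state();print(s["joint_positions"],s["ft_force"],s["torque"],s["grip_width"]*87)
Wc,R2=wc_now();print("Wc",Wc,(Wc-V)@hx,(Wc-V)@hy)
snap("scene","s17");snap("top","t17")
overlay([("scene","s17_full",(150,40,250,140),6)],Wc,R2,"o17")
overlay([("top","t17_full",(350,140,450,240),6)],Wc,R2,"o17")
```

```text
[-0.4106  0.295   1.0948  1.6395 -0.3273  1.291   0.6841] [ 0.7238 -0.2117 -3.1737] [0.0587 0.2289 0.017 ] 15.112723995220907
Wc [ 0.5339 -0.3282  0.1916] 0.0006746865258664225 0.002076454081392444
```

View pics/o17_scene.png

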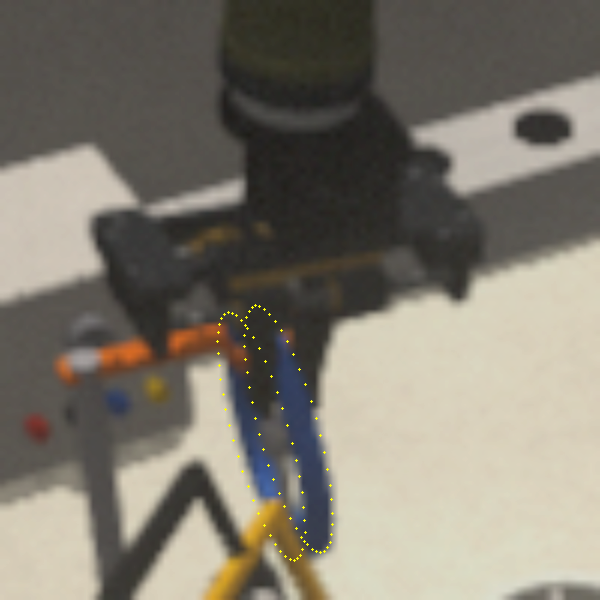

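View pics/o17_top.png

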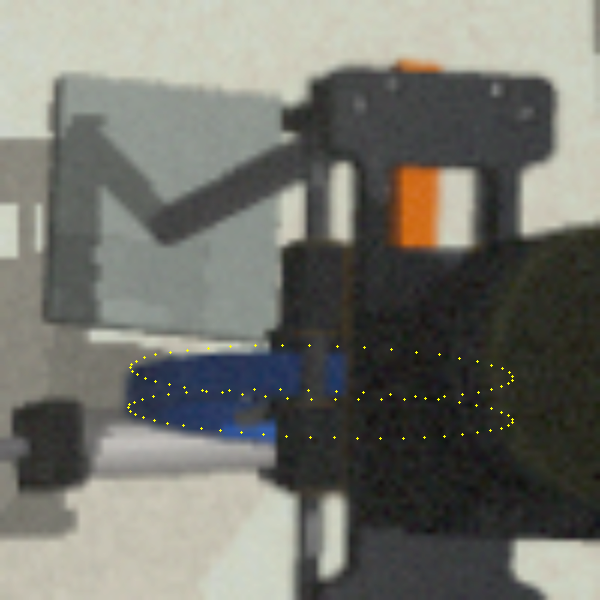

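>>> {"name": "step_arm", "arguments": {"deltas": [[0, 0, 0, 0, 0, 1, 8], [0, 0, 0, 0, 0, 2, 8], [0, 0, 0, 0, 0, 3, 8], [0, 0, 0, 0, 0, 4, 8], [0, 0, 0, 0, -0.5, 5, 8], [0, 0, 0, 0, -0.5, 6, 8], [0, 0, 0, 0, -0.5, 6, 8], [0, 0, 0, 0, -0.5, 6, 8]]}}

```text
time: 23.4
position: [0.5393, -0.3037, 0.2262]
tool_rot: [2.22, 2.111, 0.101]
ft_force: [-0.4, 0.9, 1.7]
grip_width: 0.179
```

Run:
```python
from h import *
s=ctrl.get_state();print(s["ft_force"],s["torque"],s["grip_width"]*87)
Wc,R2=wc_now();print("Wc",Wc,(Wc-V)@hx,(Wc-V)@hy)
```

```text
[-0.35    0.8574  1.7185] [0.128  0.2144 0.0507] 15.615351038230282
Wc [ 0.5346 -0.3285  0.1868] 0.0014025847696325473 0.00187069248124487
```

>>> {"name": "step_arm", "arguments": {"deltas": [[0, 0, 0, 0, 0, 0, 17], [0, 0, 0, 0, 0, 0, 18], [0, 0, 0, 0, 0, 0, 19], [0, 0, 0, 0, 0, 0, 20], [0, 0, 0, 0, 0, 0, 22], [0, 0, 0, 0, 0, 0, 24], [0, 0, 0, 0, 0, 0, 27], [0, 0, 0, 0, 0, 0, 30]], "newtons": 10}}

```text
time: 24.4
position: [0.539, -0.3036, 0.2257]
tool_rot: [2.221, 2.112, 0.1]
ft_force: [-0.8, 0.5, -0.1]
grip_width: 0.325
```

Run:
```python
from h import *
s=ctrl.get_state();print(s["ft_force"],s["torque"],s["grip_width"]*87)
snap("scene","s18",(150,40,250,140),6);snap("top","t18",(350,140,450,240),6)
```

```text
[-0.8486  0.519  -0.1417] [-0.0656  0.2199  0.0056] 28.31185511546803
```

View pics/s18.png

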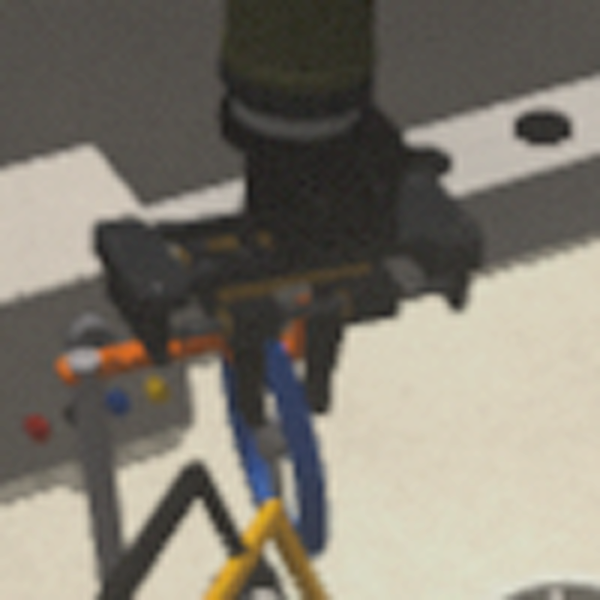

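View pics/t18.png

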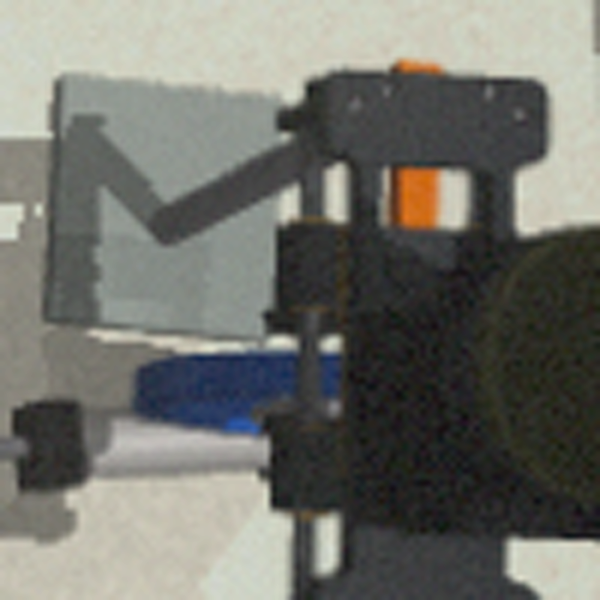

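>>> {"name": "step_arm", "arguments": {"deltas": [[0, 0, 0, 0, 0, 0, 46], [0, 0, 0, 0, 0, 0, 46], [0, 0, 0, 0, 0, 0, 46], [0, 0, 0, 0, 0, -4, 46], [0, 0, 0, 0, 0, -14, 46], [0, 0, 0, 0, 0, -30, 46], [0, 0, 0, 0, 0, -50, 46], [0, 0, 0, 0, 0, -75, 46]]}}

```text
time: 25.5
position: [0.5314, -0.303, 0.3021]
tool_rot: [2.221, 2.111, 0.101]
ft_force: [-0.3, -1.5, -0.3]
grip_width: 0.53
```

>>> {"name": "step_arm", "arguments": {"deltas": [[0, 0, 0, 0, -5, -20, 46], [0, 0, 0, 0, -20, -40, 46], [0, 0, 0, 0, -40, -55, 46], [0, 0, 0, 0, -65, -60, 46], [0, 0, 0, 0, -95, -60, 46], [0, 0, 0, 0, -125, -60, 46], [0, 0, 0, 0, -150, -60, 46], [0, 0, 0, 0, -160, -60, 46]]}}

```text
time: 26.5
position: [0.3648, -0.2949, 0.345]
tool_rot: [2.222, 2.109, 0.103]
ft_force: [0.4, 0.0, -1.1]
grip_width: 0.533
```

Run:
```python
from h import *
s=ctrl.get_state();print(s["ft_force"],s["position"],s["grip_width"]*87)
im=snap("scene","s19",(110,60,310,240),4);snap("top","t19",(180,100,480,300),2.6)
```

```text
[ 0.3608  0.024  -1.0843] [ 0.3648 -0.2949  0.345 ] 46.34209693135961
```

View pics/s19.png

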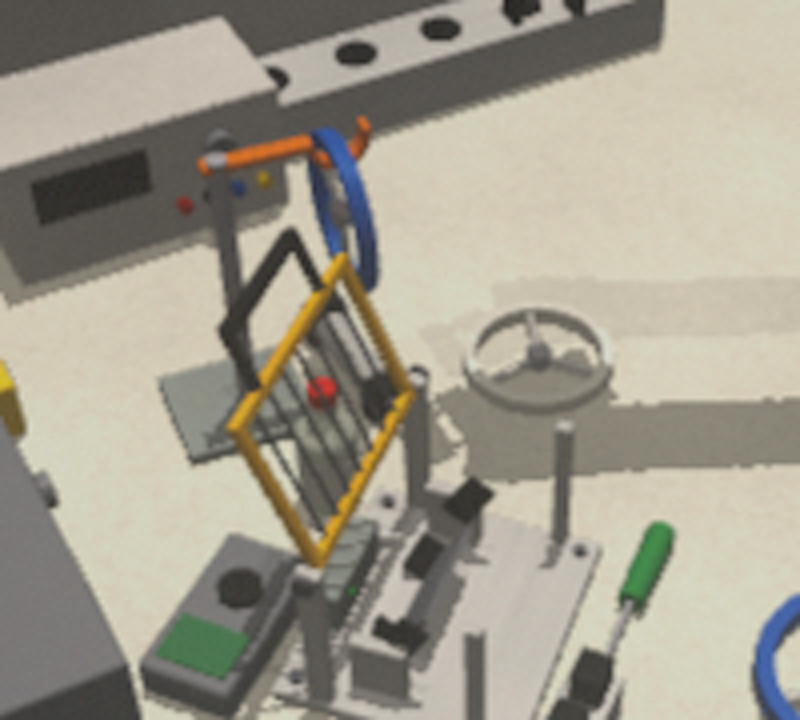

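View pics/t19.png

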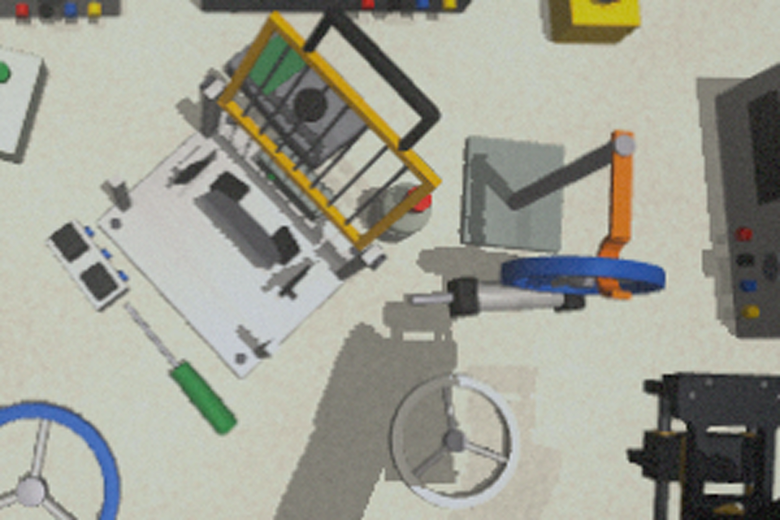

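>>> {"name": "step_arm", "arguments": {"deltas": [[0, 0, 0, 0, 0, 0, 46], [0, 0, 0, 0, 0, 0, 46], [0, 0, 0, 0, 0, 0, 46], [0, 0, 0, 0, 0, 0, 46], [0, 0, 0, 0, 0, 0, 46], [0, 0, 0, 0, 0, 0, 46], [0, 0, 0, 0, 0, 0, 46], [0, 0, 0, 0, 0, 0, 46]]}}

```text
time: 27.6
position: [0.3666, -0.2944, 0.3441]
tool_rot: [2.221, 2.112, 0.1]
ft_force: [-0.1, -0.1, 0.6]
grip_width: 0.524
```

Run:
```python
from h import *
def cen(n,im,b):
    hsv=cv2.cvtColor(im,cv2.COLOR_BGR2HSV);m=cv2.inRange(hsv,(100,120,40),(125,255,255));k=np.zeros_like(m);k[b[1]:b[3],b[0]:b[2]]=m[b[1]:b[3],b[0]:b[2]];ys,xs=np.nonzero(k);return xs.mean().round(2),ys.mean().round(2),len(xs),xs.min(),xs.max(),ys.min(),ys.max()
bs=(180,85,210,135);bt=(365,190,445,220)
print(cen("s",cv2.imread("pics/s19_full.png"),bs),cen("t",cv2.imread("pics/t19_full.png"),bt))
for i in range(3): print(cen("s",snap("scene",f"s20_{i}",(150,70,240,150),7),bs),cen("t",snap("top",f"t20_{i}",(340,140,450,230),6),bt))
```

```text
(np.float64(195.41), np.float64(104.88), 114, np.int64(189), np.int64(201), np.int64(92), np.int64(122)) (np.float64(403.79), np.float64(204.29), 503, np.int64(374), np.int64(435), np.int64(199), np.int64(212))
(np.float64(195.4), np.float64(105.13), 117, np.int64(189), np.int64(201), np.int64(92), np.int64(122)) (np.float64(404.29), np.float64(204.32), 504, np.int64(377), np.int64(435), np.int64(199), np.int64(212))
(np.float64(195.32), np.float64(104.78), 115, np.int64(189), np.int64(201), np.int64(92), np.int64(122)) (np.float64(403.71), np.float64(204.28), 502, np.int64(376), np.int64(435), np.int64(199), np.int64(212))
(np.float64(195.44), np.float64(105.29), 119, np.int64(189), np.int64(201), np.int64(92), np.int64(122)) (np.float64(404.24), np.float64(204.33), 502, np.int64(374), np.int64(435), np.int64(199), np.int64(212))
```

View pics/s20_2.png

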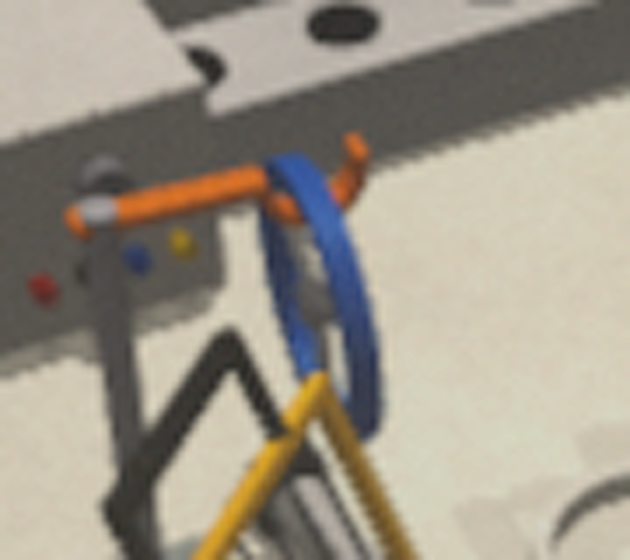

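View pics/t20_2.png

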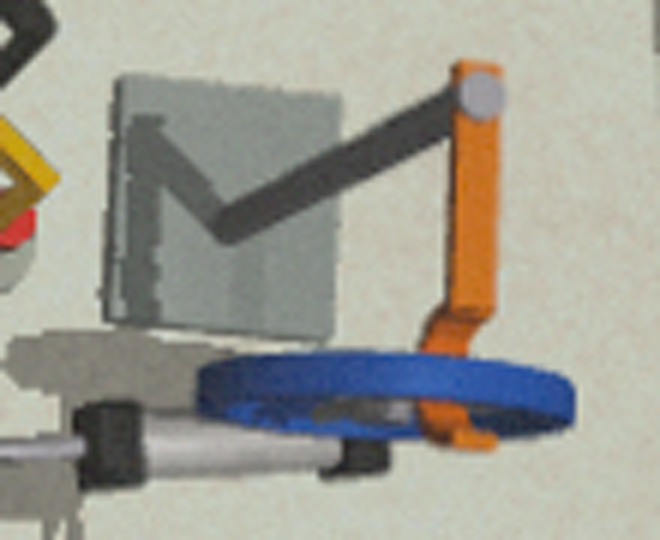

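Run:
```python
from h import *
a=cv2.imread("pics/top0.png");b=cv2.imread("pics/t20_2_full.png")
H=lambda i:cv2.cvtColor(i,cv2.COLOR_BGR2HSV)
for nm,lo,hi,bx in(("green drv",(45,100,40),(80,255,255),(235,230,280,275)),("oil cap",(0,150,80),(6,255,255),(325,160,350,190)),("tape",(20,120,70),(35,255,255),(105,210,155,260)),("big wheel",(100,120,40),(125,255,255),(150,240,235,330))):
    r=[]
    for i in(a,b):
        m=cv2.inRange(H(i),lo,hi)[bx[1]:bx[3],bx[0]:bx[2]];ys,xs=np.nonzero(m);r.append((xs.mean().round(1),ys.mean().round(1),len(xs)))
    print(nm,r)
print(ctrl.close_job())
```

```text
green drv [(np.float64(23.3), np.float64(22.9), 228), (np.float64(23.3), np.float64(22.9), 225)]
oil cap [(np.float64(15.8), np.float64(15.8), 66), (np.float64(16.9), np.float64(17.3), 26)]
tape [(np.float64(24.1), np.float64(25.5), 466), (np.float64(24.1), np.float64(25.5), 470)]
big wheel [(np.float64(41.4), np.float64(49.2), 1025), (np.float64(41.4), np.float64(49.1), 1009)]
the job is handed in; nothing more can be done
None
```

I swung the guard over to about 108° and let go. It fell onto its open stop and was still there in the last pictures. I then lifted the small blue wheel by its rim, hung it in the orange J and handed the job in at about 28 s.

**Failed first try:** my first approach to the hook was about 20 mm too high. Something touched, most likely the hub against the J tip, with about 20 N at the wrist. That turned the wheel roughly 6° in the grip. I backed off, measured the turn and corrected for it, and the second approach went in without contact.

**Last checks:**
- **Wheel:** it hangs clear of the bench and stayed still to within about half a pixel for 1 s. It sits slightly tilted, a little to the arm side of the J's lowest point.
- **Robot:** the gripper is well clear and the wrist force is about zero.
- **Other things on the bench:** the screwdriver, tape roll and big blue wheel measured unmoved. The oil cap's mask shifted by 1 to 2 pixels, most likely because the open guard now partly covers it. I did not measure the others; the cylinder looked unmoved in the pictures.

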